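# Open the came crimper and hold its offset lever level over the shaft

## Robot

A 7-joint arm with a two-finger parallel gripper is mounted at the origin on a cart in front of the work surface, level with it; the furniture and walls round the work are solid. World frame = base frame: x ahead of the robot, y to its left, z up, the work surface at z = 0. Lengths are in mm, angles in rad, forces in N, time in s.
With the tool pointing down it reaches from about 350 to 775 mm from the base axis. Payload 3.1 kg.
Tool frame: the origin (TCP) lies midway between the tips of the shut fingers; the grasp point (between the pads) lies behind it (tcp_to_grasp is the x of the grasp point in the tool frame, in mm); x points along the fingers, z is the direction in which the jaws open and shut, and the axes are right-handed (so a half turn about x gives the same grasp; the last joint's range is limited). The gripper opens to 85 mm and grips with 20 to 120 N. Pads are 22 mm wide; open, the fingers measure 114 mm over their backs; the gripper's body (76 mm by 85 mm) begins 54 mm behind the grasp point. The pads swing forward as they close: fully open they stand 13 mm farther back than shut.
Start: joints at [-1.258, 0.311, 0.014, 1.512, -0.004, 1.319, -0.027], TCP at [191.046, 515.771, 204.404] pointing down, gripper open.
Joint ranges: [-2.7, 2.7], [-0.3, 1.91], [-1.27, 1.3], [0.12, 2.57], [-1.44, 4.58], [0.2, 2.03], [-3.05, 3.05]. Speed limits (rad/s): [2.79, 2.79, 3.14, 3.14, 3.14, 3.14, 3.14].

## Interface

Orientations are given as a 3x3 rotation matrix whose columns are the frame's x, y, z axes.
In Python, from cell import read_state, camera, camera_params, job_done, tcp_to_grasp gives the robot as it stands. The module is installed in compiled form; this text tells all that it offers.
- The arm moves only by the tool carry_out, never from a script. Its argument "targets" is text: rows parted by semicolons, each of 7 numbers parted by spaces: the opening, from 0 (shut) to 1 (fully open), then the shift along the tool's x, y, z in m, then the turn, a rotation vector about the tool's x, y, z in rad. In form: fingers tx ty tz wx wy wz; .... A call has 1 to 5 rows; each row shifts and turns the commanded pose from where the row before left it, along the tool's axes as they then stand; what a row does not reach is not made up. A row lasts 1/10 s, in which the tool goes at most 50 mm and 8.59 degrees, less where a joint would pass 70% of its speed; a pose out of reach is approached as far as the arm can. A call with a gripper value outside its range is refused whole. The fingers move at their own pace and stop on an object; "grip_force" is the grip in N (left out, the last holds). Time passes only in rows, so rows that do not move let the fingers close. It gives the time, the measured TCP pose, the force and the opening at its end, in the units of the state.
- read_state(): the state, without advancing time (a new reading comes with each control period).
- camera(name): name is "scene" or "side" or "wrist"; returns the picture (480x640x3 uint8, red, green, blue); there is no depth.
- camera_params(name): a dict with "camera_matrix" (3x3 intrinsics, pixels), "pose" (4x4, takes a point from camera to world coordinates). Camera axes: x right, y down, z forward; pixel columns grow to the right and rows downward; lengths in mm; the calibration is good to about 2 mm. A picture is of the moment at which its call begins: read the wrist's pose just before it. camera_params takes no time and is no camera call; for the wrist camera it gives the pose at the moment of the call.
- job_done(): hands the job in, once; it reports no verdict.
The state is a dict: "time": time; "qpos": joint angles; "joint_vel": joint speeds; "joint_efforts": joint torques, N m; "ee_pos": TCP position; "orientation": TCP orientation; "wrist_force": force on the tool from outside, world axes, zero at the start; "wrist_torque": the same for the moment, N m; "gripper_width": finger opening in mm.
Only numpy, scipy, OpenCV 4.12 (cv2) and the standard library are available. Lean on these libraries where they do the work, as an engineer would, in place of code of your own. Each camera call takes 0.05 s, during which the arm holds its last target.

## Task

Lift the loose cover plate off the two pins of the green came crimper and lay it flat, knob up, in the middle of the cork mat. Then pick up the offset lever by its balance point (the red band) and finish while still holding it: level and still, a few centimetres above the open crimper without touching it, with its hub straight over the shaft and its arm pointing out over the notch in the front wall. Leave the other things on the table where they are.

Things in the scene. Friction and masses are not known exactly. Their poses are not given: they have to be found in the camera images.
- housing: Green came crimper, fixed: open-topped box 104 (x) x 116 (y) x 50 mm high. Origin: centre of its underside, on the table. Its -x side is the front, towards the robot within 0.15 rad, with a notch 32 mm wide in the middle of that wall. Two pins 8 mm thick stand 10 mm above the rim at x 0, y +42 and -42 mm. Brass rollers at the back reach x = 75 mm. It may swap places with the mat.
- shaft_top (a point): Top centre of the upright steel shaft, 14 mm thick, in the middle of the housing (hidden under the cover at first); 44 mm above the table, 6 mm below the rim. Axes as the housing's.
- cover_knob (a point): Loose aluminium cover plate 96 (x) x 108 (y) x 4 mm, 0.16 kg, lying on the rim (underside 50 mm above the table), two 11 mm holes over the pins. A black upright cylindrical knob 22 mm thick in its middle rises to 34 mm above the plate's underside. This point is on the knob's axis, 22 mm above that underside; z up.
- cover: The same cover plate; origin at the centre of its underside.
- mat_top (a point): Centre of the top of the square cork mat, 120 x 120 x 4 mm, fixed on the table beside the housing; its top is 4 mm above the table.
- lever_hub (a point): Offset lever, about 0.35 kg, lying on the table nearest the robot. Hub: heavy bright steel ring 44 mm across, 30 mm high, 18 mm bore. A slim dark arm, 16 mm wide, runs along +x to a round foot (18 mm across, 30 mm high) at 160 mm; the arm spans 12 to 26 mm above the lever's underside. This point: on the bore's axis, 15 mm above the underside; z up.
- lever_balance (a point): The lever's balance point (centre of mass along the arm): the middle of the arm where a 20 mm long red band is painted, 41.5 mm from the hub's axis towards the foot, 19 mm above the lever's underside. Axes as the hub's.
- lever: The same lever; origin on the hub's axis at its underside, x towards the foot.
- nail_tin: Bystander: small round tin of nails, 61 mm across, 22 mm high, behind the work. Origin at the centre of its underside.
- flux_bottle: Bystander: standing white bottle with green cap, 48 mm across, 112 mm high, behind the work. Origin at the centre of its underside.
- foil_roll: Bystander: flat roll of copper foil, 61 mm across, 7 mm high, near the front edge to the right. Origin at the centre of its underside.
- glue_stick: Bystander: standing glue stick (red, white and blue), 26 mm across, 92 mm high, near the front edge to the left. Origin at the centre of its underside.

How it is judged:
By the outcome, as a careful person would: the job done as asked, in the order asked, and still so for the second after the job is handed in, while the arm keeps its last pose, push and grip.
It also fails if it takes over 61 s, if anything falls off the work surface, if the arm or the gripper's body presses on something with over 40 N, if the wrist force passes 120 N, or if a joint passes its speed limit or range.

## Working session

There is one attempt and no reset: what is moved stays moved. The work goes in short steps, Python scripts to look and compute and a tool call to move; the robot and the scene stay as the last step left them, time stands still between calls to the robot, and variables do not carry over. Pictures are saved under pics/ and viewed, and the job is handed in when it is done.

Besides the shell and the picture viewer there is one more tool, called after "Call:" by a JSON object that holds its "op" and its "data". carry_out: Moves the arm, as the interface text tells. Its arguments: {"type":"object","properties":{"targets":{"type":"string"},"grip_force":{"type":"number"}},"required":["targets"]}

```bash
mkdir -p pics; python3 - <<'E'
from cell import *
import cv2,numpy as np
np.set_printoptions(precision=4,suppress=True)
s=read_state()
for k,v in s.items(): print(k,v)
print(tcp_to_grasp)
for n in("scene","side","wrist"):
    p=camera_params(n);print(n,p["camera_matrix"],p["pose"])
    cv2.imwrite(f"pics/a_{n}.png",camera(n)[:,:,::-1])
E
```

```text
time 0.0
qpos [-1.2576  0.3117  0.014   1.5131 -0.0044  1.3192 -0.0272]
joint_vel [-0.0006 -0.0008  0.0005 -0.0001 -0.0006 -0.0005 -0.0011]
joint_efforts [ -0.0002 -37.9909   0.1458 -23.06     0.0123   0.0135  -0.    ]
ee_pos [190.8143 514.9933 203.3065]
orientation [[-0.0007 -0.9377  0.3474]
 [-0.0023  0.3474  0.9377]
 [-1.     -0.0001 -0.0024]]
wrist_force [-0.6703 -0.1768 -0.8336]
wrist_torque [ 0.0541 -0.026  -0.0301]
gripper_width 85.25004554916481
-18.700000000000003
scene [[463.9743   0.     303.6462]
 [  0.     463.9743 242.9904]
 [  0.       0.       1.    ]] [[   0.9099   -0.2619    0.3216  202.8939]
 [  -0.4147   -0.5691    0.71   -870.1292]
 [  -0.0029   -0.7794   -0.6265  800.5599]
 [   0.        0.        0.        1.    ]]
side [[525.4435   0.     311.185 ]
 [  0.     525.4435 234.5026]
 [  0.       0.       1.    ]] [[ -0.9694  -0.1502   0.1943 368.8337]
 [ -0.2452   0.5489  -0.7991 851.64  ]
 [  0.0134  -0.8223  -0.5689 705.974 ]
 [  0.       0.       0.       1.    ]]
wrist [[390.5608   0.     317.6208]
 [  0.     390.5608 239.4678]
 [  0.       0.       1.    ]] [[  0.3471   0.8928   0.287  117.1513]
 [  0.9378  -0.3295  -0.1093 543.5772]
 [ -0.003    0.3071  -0.9517 372.273 ]
 [  0.       0.       0.       1.    ]]
```

View pics/a_scene.png

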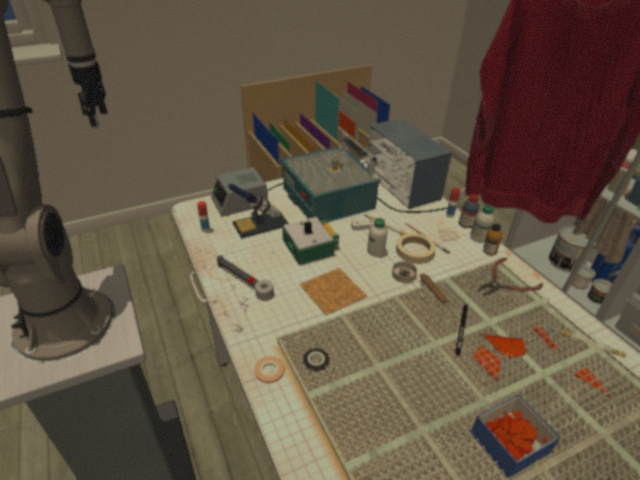

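View pics/a_side.png

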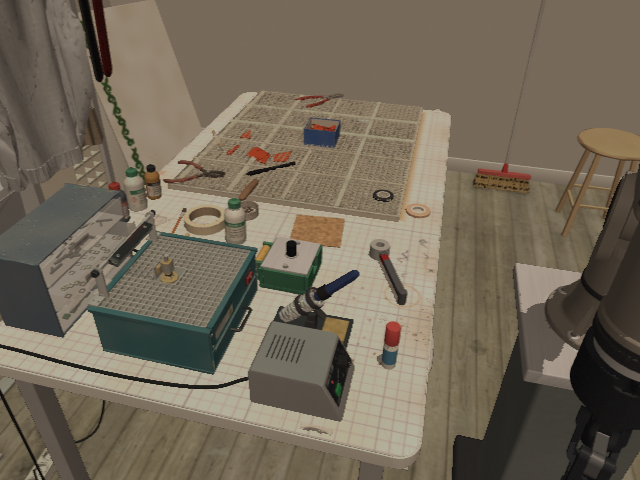

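```bash
cat > h.py <<'E'
from cell import *
import cv2,numpy as np
np.set_printoptions(precision=4,suppress=True)
def proj(name,P,p=None):
    p=p or camera_params(name);T=np.linalg.inv(p["pose"]);P=np.atleast_2d(P).astype(float)
    c=P@T[:3,:3].T+T[:3,3];u=c@p["camera_matrix"].T;return u[:,:2]/u[:,2:]
def ray(name,uv,z,p=None):
    p=p or camera_params(name);T=p["pose"];uv=np.atleast_2d(uv).astype(float)
    d=np.c_[uv,np.ones(len(uv))]@np.linalg.inv(p["camera_matrix"]).T@T[:3,:3].T
    o=T[:3,3];return o+d*((z-o[2])/d[:,2:])
def crop(src,out,x0,y0,x1,y1):
    im=cv2.imread(src)[y0:y1,x0:x1];k=min(800/(x1-x0),600/(y1-y0))
    cv2.imwrite(out,cv2.resize(im,None,fx=k,fy=k,interpolation=cv2.INTER_CUBIC));print(k)
E
python3 - <<'E'
from h import *
crop("pics/a_scene.png","pics/c_scene.png",180,180,380,330)
crop("pics/a_side.png","pics/c_side.png",240,190,440,340)
E
```

```text
4.0
4.0
```

View pics/c_scene.png

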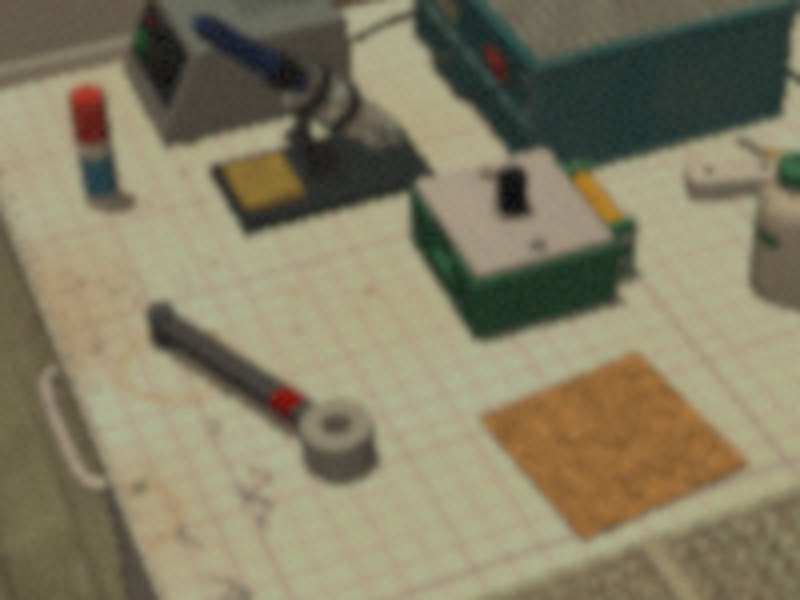

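View pics/c_side.png

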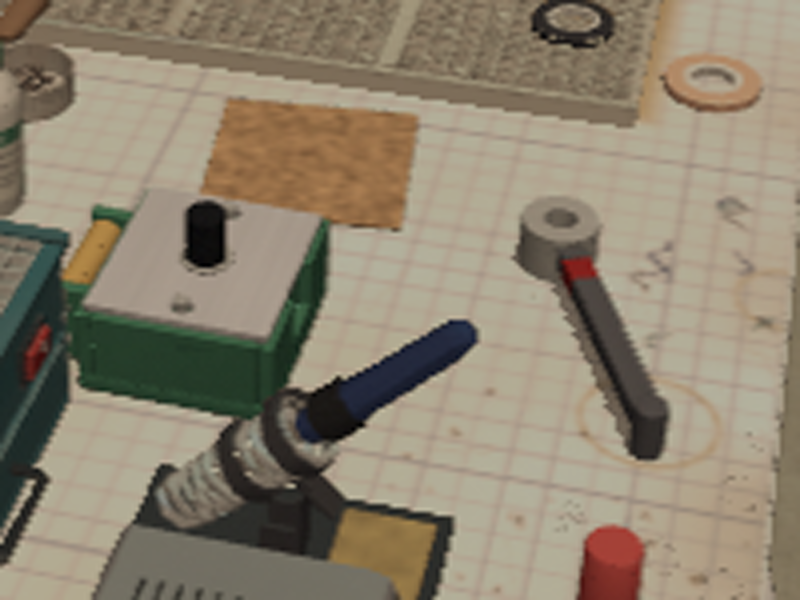

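```bash
cat > m.py <<'E'
from h import *
def sc(l):return (np.array(l)+.5)/4-.5+[180,180]
def sd(l):return (np.array(l)+.5)/4-.5+[240,190]
def show(n,a,b,z):
    A=ray("scene",sc(a),z);B=ray("side",sd(b),z);print(n);print(np.c_[A[:,:2],B[:,:2]]); return A,B
A,B=show("plate c (scene order bl,br,fr,fl)",[(413,188),(545,150),(622,240),(480,278)],[(268,340),(83,303),(148,190),(330,215)],54)
print(A.mean(0),B.mean(0))
for Q in(A,B):print([np.linalg.norm(Q[i]-Q[i-1]) for i in range(4)],[np.arctan2(*(Q[i]-Q[i-1])[1::-1]) for i in range(4)])
A=ray("scene",sc([(483,417),(635,352),(747,463),(587,538)]),4);print("mat",A,A.mean(0),[np.linalg.norm(A[i]-A[i-1]) for i in range(4)])
print(ray("side",sd([(228,98),(418,115),(403,228)]),4))
show("knob",[(513,172)],[(206,208)],84)
for n,a,b,z in(("hub",(340,425),(560,217),30),("red",(287,398),(578,268),26),("foot",(160,312),(652,412),30),):show(n,[a],[b],z)
E
python3 m.py
```

```text
plate c (scene order bl,br,fr,fl)
[[564.5394  63.1578 566.1669  72.4009]
 [664.0369  65.5283 663.1425  68.212 ]
 [666.0007 -45.4633 661.1421 -34.85  ]
 [566.6399 -42.3066 560.8593 -38.1857]]
[615.3042  10.2291  54.    ] [612.8277  16.8943  54.    ]
[np.float64(105.4853520141525), np.float64(99.52574566280435), np.float64(111.00892921836106), np.float64(99.41097612980599)] [np.float64(1.5907095528288622), np.float64(0.023820131988616704), np.float64(-1.5531053854609236), np.float64(3.1098340010392973)]
[np.float64(110.71393742075648), np.float64(97.06597024064108), np.float64(103.08139207390936), np.float64(100.33826891537613)] [np.float64(1.522837737124379), np.float64(-0.043168709993788336), np.float64(-1.5902034264435356), np.float64(-3.1083415111260524)]
mat [[ 537.6183 -110.6588    4.    ]
 [ 650.9703  -96.625     4.    ]
 [ 665.3797 -213.0707    4.    ]
 [ 550.9604 -226.975     4.    ]] [ 601.2322 -161.8323    4.    ] [np.float64(117.07894897326311), np.float64(114.21745926158232), np.float64(117.33383765200638), np.float64(115.26102420188339)]
[[ 665.3261 -211.2521    4.    ]
 [ 547.4531 -223.5217    4.    ]
 [ 532.5911 -105.0088    4.    ]]
knob
[[615.9021  14.4844 614.4481  13.4489]]
hub
[[ 446.6214 -106.1948  444.744  -102.5915]]
red
[[426.9524 -66.7673 429.1736 -63.9073]]
foot
[[378.8548  38.5518 378.0544  48.5997]]
```

```bash
cat >> h.py <<'E'
def tri(us,ud):
    A=[];b=[]
    for n,u in(("scene",us),("side",ud)):
        o=camera_params(n)["pose"][:3,3];d=ray(n,u,0)[0]-o;d/=np.linalg.norm(d);M=np.eye(3)-np.outer(d,d);A.append(M);b.append(M@o)
    A=np.vstack(A);b=np.hstack(b);x=np.linalg.lstsq(A,b,rcond=None)[0];return x,np.abs(A@x-b).max()
def Rd(R,w):return R@cv2.Rodrigues(np.array(w,float))[0]
def plan(p,yaw,n,R=None,p0=None):
    # rows to world pos p with tool down, jaw azimuth yaw (rad), in n rows
    s=read_state();R=np.array(s["orientation"]) if R is None else R;p0=np.array(s["ee_pos"]) if p0 is None else np.array(p0,float)
    z=np.array([np.cos(yaw),np.sin(yaw),0]);x=np.array([0,0,-1.]);Rt=np.c_[x,np.cross(z,x),z]
    from scipy.spatial.transform import Rotation as Ro
    w=Ro.from_matrix(R.T@Rt).as_rotvec();dp=np.array(p)-p0
    for i in range(n):
        print("%.4f %.4f %.4f  %.4f %.4f %.4f"%(*(R.T@dp/n/1000),*(w/n)));R=Rd(R,w/n)
    print("per row mm",np.linalg.norm(dp)/n,"rot",np.linalg.norm(w)/n,"total w",w)
def st():
    s=read_state();print(s["time"],s["ee_pos"],s["gripper_width"],s["wrist_force"]);R=s["orientation"];print(R,"yaw",np.arctan2(R[1][2],R[0][2]))
E
python3 - <<'E'
from h import *
from m import sc,sd
print(tri(sc([(205,25)]),sd([(470,330)])))
s=read_state()
plan([480,100,330],0.0,10,p0=[190.8,515,300])
E
```

```text
plate c (scene order bl,br,fr,fl)
[[564.5394  63.1578 566.1669  72.4009]
 [664.0369  65.5283 663.1425  68.212 ]
 [666.0007 -45.4633 661.1421 -34.85  ]
 [566.6399 -42.3066 560.8593 -38.1857]]
[615.3042  10.2291  54.    ] [612.8277  16.8943  54.    ]
[np.float64(105.4853520141525), np.float64(99.52574566280435), np.float64(111.00892921836106), np.float64(99.41097612980599)] [np.float64(1.5907095528288622), np.float64(0.023820131988616704), np.float64(-1.5531053854609236), np.float64(3.1098340010392973)]
[np.float64(110.71393742075648), np.float64(97.06597024064108), np.float64(103.08139207390936), np.float64(100.33826891537613)] [np.float64(1.522837737124379), np.float64(-0.043168709993788336), np.float64(-1.5902034264435356), np.float64(-3.1083415111260524)]
mat [[ 537.6183 -110.6588    4.    ]
 [ 650.9703  -96.625     4.    ]
 [ 665.3797 -213.0707    4.    ]
 [ 550.9604 -226.975     4.    ]] [ 601.2322 -161.8323    4.    ] [np.float64(117.07894897326311), np.float64(114.21745926158232), np.float64(117.33383765200638), np.float64(115.26102420188339)]
[[ 665.3261 -211.2521    4.    ]
 
[... 170 characters left out ...]
524 -66.7673 429.1736 -63.9073]]
foot
[[378.8548  38.5518 378.0544  48.5997]]
(array([458.2965, 161.3603, 153.1099]), np.float64(2.221153538113356))
-0.0029 -0.0415 -0.0289  0.1216 -0.0002 0.0001
-0.0030 -0.0447 -0.0236  0.1216 -0.0002 0.0001
-0.0030 -0.0473 -0.0180  0.1216 -0.0002 0.0001
-0.0030 -0.0491 -0.0122  0.1216 -0.0002 0.0001
-0.0030 -0.0502 -0.0061  0.1216 -0.0002 0.0001
-0.0030 -0.0506 0.0000  0.1216 -0.0002 0.0001
-0.0030 -0.0502 0.0062  0.1216 -0.0002 0.0001
-0.0030 -0.0491 0.0122  0.1216 -0.0002 0.0001
-0.0030 -0.0472 0.0181  0.1216 -0.0002 0.0001
-0.0030 -0.0447 0.0237  0.1216 -0.0002 0.0001
per row mm 50.671652824828996 rot 0.1216121391929775 total w [ 1.2161 -0.0016  0.0012]
```

Call:
{"op": "carry_out", "data": {"targets": "1 -0.04 0 0 0 0 0; 1 -0.04 0 0 0 0 0; 1 -0.03 0 0 0 0 0"}}

```text
time: 0.45
ee_pos: [191.2, 515.9, 316.5]
orientation: [[0.001, -0.938, 0.347], [0.001, 0.347, 0.938], [-1.0, -0.0, 0.002]]
wrist_force: [0.0, 0.5, 0.0]
gripper_width: 85.6
```

Call:
{"op": "carry_out", "data": {"targets": "1 0 -0.036 -0.025 0.12 0 0; 1 0 -0.038 -0.021 0.12 0 0; 1 0 -0.041 -0.016 0.12 0 0; 1 0 -0.042 -0.011 0.12 0 0; 1 0 -0.043 -0.005 0.12 0 0"}}

```text
time: 0.95
ee_pos: [315.6, 334.7, 314.2]
orientation: [[-0.0, -0.574, 0.819], [-0.0, 0.819, 0.574], [-1.0, 0.0, -0.0]]
wrist_force: [0.8, -0.0, 0.1]
gripper_width: 85.6
```

Call:
{"op": "carry_out", "data": {"targets": "1 0 -0.043 0 0.12 0 0; 1 0 -0.043 0.005 0.12 0 0; 1 0 -0.042 0.01 0.12 0 0; 1 0 -0.041 0.016 0.12 0 0; 1 0 -0.038 0.021 0.12 0 0"}}

```text
time: 1.45
ee_pos: [441.7, 158.5, 314.3]
orientation: [[-0.0, -0.011, 1.0], [0.0, 1.0, 0.011], [-1.0, 0.0, -0.0]]
wrist_force: [0.6, 1.5, -0.4]
gripper_width: 85.3
```

```bash
python3 - <<'E'
from h import *
st();print(read_state()["qpos"])
np.save("w1.npy",camera_params("wrist")["pose"]);cv2.imwrite("pics/w1.png",camera("wrist")[:,:,::-1])
E
```

```text
1.45 [441.7381 158.5115 314.3379] 85.27787700918009 [ 0.5651  1.4581 -0.4499]
[[-0.0001 -0.0114  0.9999]
 [ 0.0004  0.9999  0.0114]
 [-1.      0.0004 -0.0001]] yaw 0.011405422209181532
[-0.7884  0.1061  0.4591  1.5096 -0.0474  1.5368 -0.3185]
```

View pics/w1.png

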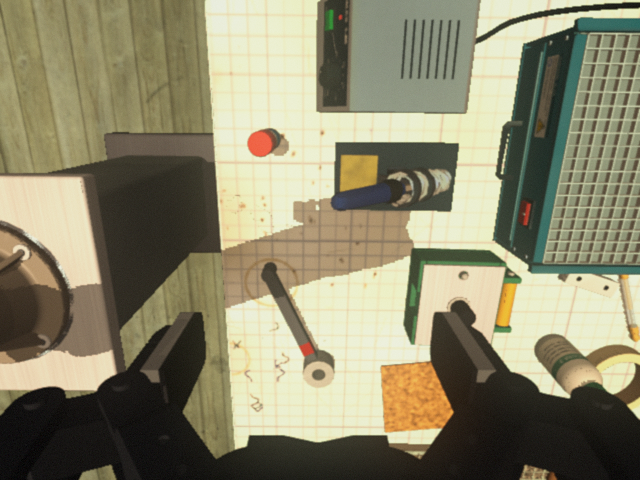

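Call:
{"op": "carry_out", "data": {"targets": "1 0 -0.042 0.015 0 0 0; 1 0 -0.042 0.015 0 0 0; 1 0 -0.042 0.015 0 0 0; 1 0 -0.042 0.015 0 0 0; 1 0 -0.042 0.015 0 0 0"}}

```text
time: 2.0
ee_pos: [519.8, -49.8, 314.2]
orientation: [[-0.0, -0.017, 1.0], [0.0, 1.0, 0.017], [-1.0, 0.001, -0.0]]
wrist_force: [0.3, -0.0, -0.2]
gripper_width: 85.3
```

Call:
{"op": "carry_out", "data": {"targets": "1 0 -0.03 0.01 0 0 0; 1 0 -0.02 0.01 0 0 0; 1 0 0 0 0 0 0; 1 0 0 0 0 0 0"}}

```text
time: 2.4
ee_pos: [540.2, -97.9, 313.8]
orientation: [[-0.001, -0.016, 1.0], [0.001, 1.0, 0.016], [-1.0, 0.001, -0.001]]
wrist_force: [0.4, 0.5, -0.0]
gripper_width: 85.3
```

```bash
python3 - <<'E'
from h import *
st();print(read_state()["qpos"])
np.save("w2.npy",camera_params("wrist")["pose"]);cv2.imwrite("pics/w2.png",camera("wrist")[:,:,::-1])
E
```

```text
2.4 [540.1826 -97.8995 313.8461] 85.29964155744977 [ 0.3718  0.5137 -0.0161]
[[-0.0013 -0.0158  0.9999]
 [ 0.0007  0.9999  0.0158]
 [-1.      0.0007 -0.0013]] yaw 0.01580863037717711
[-0.329   0.3159  0.6717  1.306  -0.1949  1.5862  0.3312]
```

View pics/w2.png

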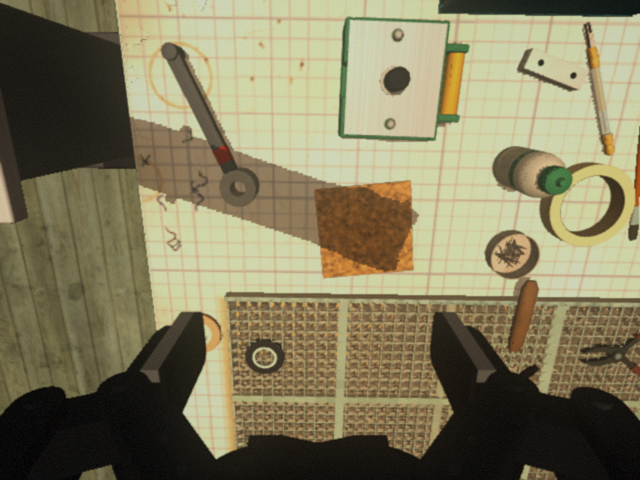

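```bash
python3 - <<'E'
from h import *
crop("pics/w2.png","pics/w2a.png",300,0,500,150)
crop("pics/w2.png","pics/w2b.png",140,20,300,220)
crop("pics/w2.png","pics/w2c.png",300,160,440,290)
E
```

```text
4.0
3.0
4.615384615384615
```

View pics/w2a.png

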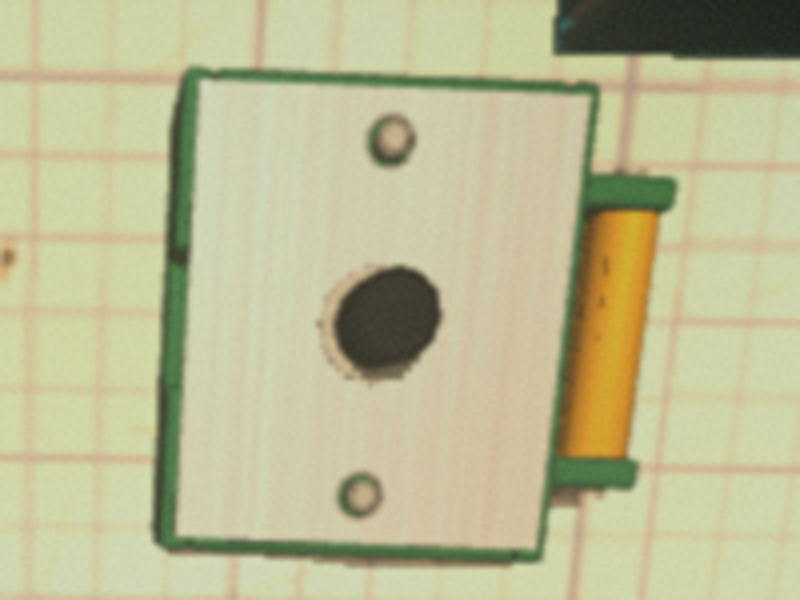

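View pics/w2b.png

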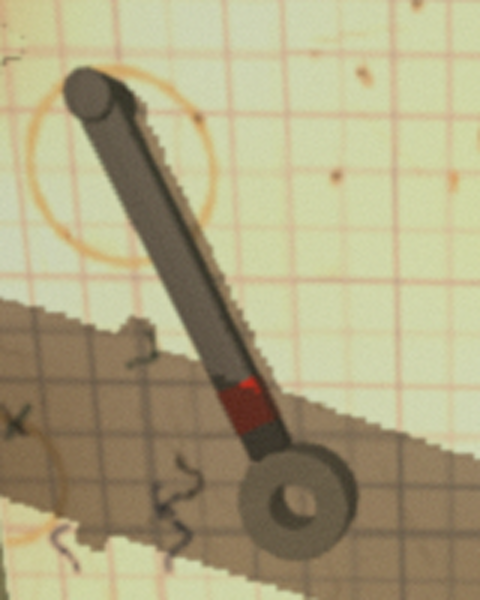

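View pics/w2c.png

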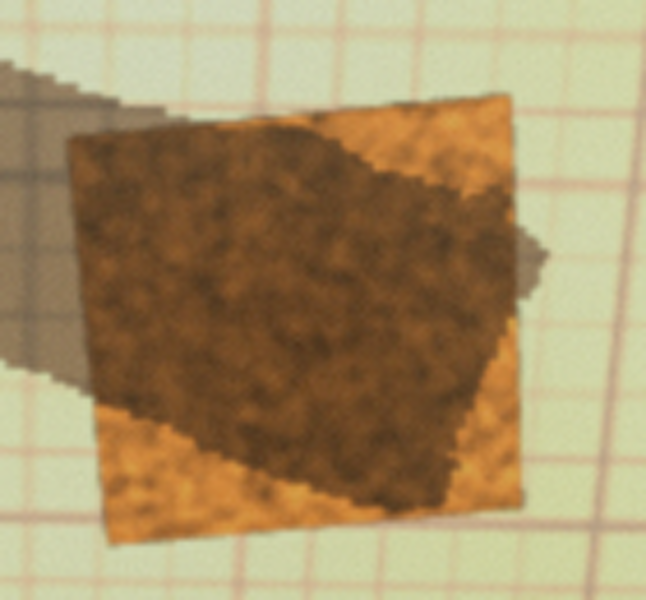

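```bash
python3 - <<'E'
from h import *
p=dict(camera_params("wrist"));p["pose"]=np.load("w2.npy")
def r(l,k,o,z):return ray("wrist",(np.array(l,float)+.5)/k-.5+o,z,p)
def an(a,b):return np.arctan2(b[1]-a[1],b[0]-a[0])
a=lambda l,z:r(l,4,[300,0],z)
C=a([(190,70),(598,88),(541,560),(163,545)],50);print("rim",C,C.mean(0),[np.linalg.norm(C[i]-C[i-1]) for i in range(4)],an(C[0],C[1]),an(C[3],C[2]),an(C[3],C[0])-np.pi/2,an(C[2],C[1])-np.pi/2)
P=a([(394,137),(361,494)],60);print("pins",P,P.mean(0),np.linalg.norm(P[0]-P[1]),an(P[1],P[0])-np.pi/2)
print("knob",a([(391,316)],84))
b=lambda l,z:r(l,3,[140,20],z)
H=b([(294,502)],30)[0];F=b([(89,93)],30)[0];R=b([(247,408)],26)[0]
print(H,F,R,np.linalg.norm(H[:2]-F[:2]),np.linalg.norm(H[:2]-R[:2]),an(H,F),an(H,R))
M=r([(67,135),(511,95),(523,507),(108,545)],600/130,[300,160],4)
print("mat",M,M.mean(0),[np.linalg.norm(M[i]-M[i-1]) for i in range(4)],an(M[0],M[1]),an(M[3],M[2]),an(M[3],M[0])-np.pi/2,an(M[2],M[1])-np.pi/2)
print(proj("scene",[*P,[*H]]),proj("side",[*P,[*H]]))
E
```

```text
rim [[566.1886  72.1308  50.    ]
 [666.9536  69.7817  50.    ]
 [665.1068 -43.2624  50.    ]
 [563.3769 -40.9896  50.    ]] [615.4065  14.4151  50.    ] [np.float64(113.1553379008966), np.float64(100.79238019939133), np.float64(113.05921743269705), np.float64(101.75530387292412)] -0.023307541072972286 -0.02233723668235428 -0.02485077863526919 -0.016335472114427763
pins [[615.6983  56.3667  60.    ]
 [613.7273 -26.8523  60.    ]] [614.7128  14.7572  60.    ] 83.24240242696385 -0.023679881810880543
knob [[613.6471  14.0767  84.    ]]
[ 446.5554 -101.699    30.    ] [381.2935  41.9909  30.    ] [429.4268 -66.4199  26.    ] 157.81602696323836 39.2174186545262 1.9971257157159288 2.0227917044688466
mat [[ 535.6688 -107.2573    4.    ]
 [ 653.6082  -94.6221    4.    ]
 [ 667.5172 -212.4641    4.    ]
 [ 549.0578 -226.1956    4.    ]] [ 601.463  -160.1348    4.    ] [np.float64(119.68952774356842), np.float64(118.61431193660309), np.float64(118.65998992955102), np.float64(119.25268127311952)] 0.10672579463293141 0.1154022842803395 0.1120991287861175 0.11748792254714147
[[301.2575 221.473 ]
 [313.8436 238.9904]
 [263.93   284.6866]] [[284.7079 263.3132]
 [296.7714 240.263 ]
 [378.7529 243.9765]]
```

Call:
{"op": "carry_out", "data": {"targets": "1 0.02 0.037 0.024 0.01 0 0; 1 0.035 0.037 0.024 0.01 0 0; 1 0.035 0.037 0.024 0.01 0 0; 1 0.04 0 0.003 0 0 0; 1 0.03 0 0 0 0 0"}}

```text
time: 2.95
ee_pos: [608.5, 10.0, 159.2]
orientation: [[-0.003, 0.006, 1.0], [0.002, 1.0, -0.006], [-1.0, 0.002, -0.003]]
wrist_force: [-0.9, 0.0, -1.1]
gripper_width: 85.5
```

Call:
{"op": "carry_out", "data": {"targets": "1 0 0 0 0 0 0; 1 0 0 0 0 0 0; 1 0 0 0 0 0 0"}}

```text
time: 3.25
ee_pos: [610.9, 5.0, 165.0]
orientation: [[0.005, 0.013, 1.0], [0.0, 1.0, -0.013], [-1.0, 0.0, 0.005]]
wrist_force: [-0.3, -0.0, 0.1]
gripper_width: 85.7
```

```bash
python3 - <<'E'
from h import *
st();print(read_state()["qpos"]);st()
np.save("w3.npy",camera_params("wrist")["pose"]);cv2.imwrite("pics/w3.png",camera("wrist")[:,:,::-1]);st()
plan([614.5,14.3,60],-0.023,3)
E
```

```text
3.25 [610.8635   5.0426 164.993 ] 85.65307315516353 [-0.3313 -0.0453  0.1353]
[[ 0.0046  0.0133  0.9999]
 [ 0.0004  0.9999 -0.0133]
 [-1.      0.0005  0.0046]] yaw -0.013264490198602187
[-0.4335  0.5011  0.6043  1.4203 -0.2878  1.304   0.1743]
3.25 [610.8635   5.0426 164.993 ] 85.65307315516353 [-0.3313 -0.0453  0.1353]
[[ 0.0046  0.0133  0.9999]
 [ 0.0004  0.9999 -0.0133]
 [-1.      0.0005  0.0046]] yaw -0.013264490198602187
3.3 [610.9888   4.7511 165.109 ] 85.40733421657485 [0.1078 0.2688 0.7378]
[[ 0.005   0.0137  0.9999]
 [ 0.0003  0.9999 -0.0137]
 [-1.      0.0004  0.005 ]] yaw -0.013682321301427002
0.0350 0.0032 0.0010  0.0031 0.0017 -0.0001
0.0350 0.0032 0.0010  0.0031 0.0017 -0.0001
0.0350 0.0032 0.0010  0.0031 0.0017 -0.0001
per row mm 35.200091159332025 rot 0.0035326183840311155 total w [ 0.0093  0.005  -0.0004]
```

View pics/w3.png

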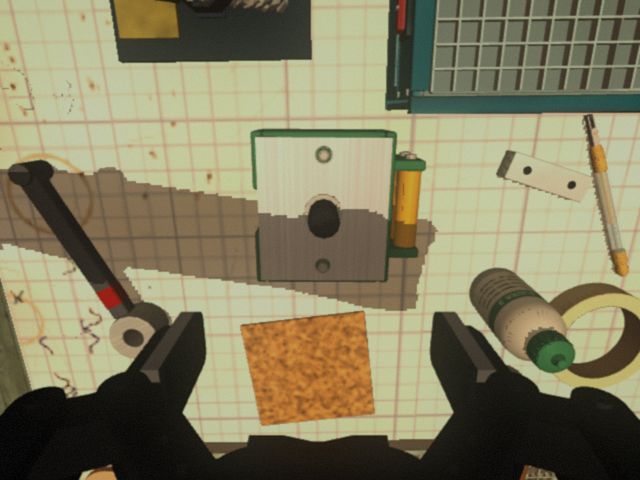

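```bash
python3 - <<'E'
from h import *
p=dict(camera_params("wrist"));p["pose"]=np.load("w3.npy")
print(ray("wrist",[(323.5,155),(322.5,266)],60,p),ray("wrist",[(323,213)],84,p))
print(proj("wrist",[[614.7,14.5,84],[615.7,56.4,60],[613.7,-26.9,60]],p))
E
```

```text
[[616.0396  57.0973  60.    ]
 [614.5936 -25.0275  60.    ]] [[614.9477  22.0098  84.    ]]
[[322.7267 224.0062]
 [323.016  156.0365]
 [321.3391 268.3256]]
```

Call:
{"op": "carry_out", "data": {"targets": "1 0.015 0.0045 0.0015 0.004 0.0025 0; 1 0.015 0.0045 0.0015 0.004 0.0025 0; 1 0.015 0 0 0 0 0; 1 0.015 0 0 0 0 0; 1 0 0 0 0 0 0"}}

```text
time: 3.8
ee_pos: [609.7, 14.8, 98.5]
orientation: [[-0.012, 0.021, 1.0], [0.0, 1.0, -0.021], [-1.0, 0.0, -0.012]]
wrist_force: [-0.5, 0.2, -0.9]
gripper_width: 85.2
```

Call:
{"op": "carry_out", "data": {"targets": "1 0 0 0 0 0 0; 1 0 0 0 0 0 0; 1 0 0 0 0 0 0"}}

```text
time: 4.1
ee_pos: [613.1, 13.7, 103.1]
orientation: [[-0.003, 0.022, 1.0], [0.0, 1.0, -0.022], [-1.0, 0.0, -0.003]]
wrist_force: [0.4, -1.0, 0.3]
gripper_width: 85.4
```

```bash
python3 - <<'E'
from h import *
st()
plan([615,15,60],-0.023,3)
E
```

```text
4.1 [613.0715  13.7054 103.1303] 85.35134058563996 [ 0.3618 -0.9765  0.3026]
[[-0.0032  0.022   0.9998]
 [ 0.0002  0.9998 -0.022 ]
 [-1.      0.0001 -0.0032]] yaw -0.02197029589477665
0.0144 0.0004 0.0007  0.0003 -0.0011 -0.0000
0.0144 0.0004 0.0007  0.0003 -0.0011 -0.0000
0.0144 0.0004 0.0006  0.0003 -0.0011 -0.0000
per row mm 14.397598014362266 rot 0.0011141898759939415 total w [ 0.001  -0.0032 -0.0001]
```

Call:
{"op": "carry_out", "data": {"targets": "1 0.012 0.0005 0.001 0 -0.003 0; 1 0.01 0.0005 0.001 0 0 0; 1 0.009 0 0 0 0 0; 1 0.006 0 0 0 0 0; 1 0.003 0 0 0 0 0"}}

```text
time: 4.6
ee_pos: [613.4, 14.8, 60.9]
orientation: [[-0.004, 0.022, 1.0], [-0.0, 1.0, -0.022], [-1.0, -0.0, -0.004]]
wrist_force: [-1.0, -0.1, -0.2]
gripper_width: 85.3
```

Call:
{"op": "carry_out", "data": {"targets": "1 0 0 0 0 0 0; 1 0 0 0 0 0 0; 1 0 0 0 0 0 0; 1 0 0 0 0 0 0"}}

```text
time: 5.0
ee_pos: [614.6, 14.7, 62.7]
orientation: [[-0.001, 0.022, 1.0], [0.0, 1.0, -0.022], [-1.0, 0.0, -0.001]]
wrist_force: [-0.3, -0.5, 0.2]
gripper_width: 85.3
```

Down 4 mm more, then close.

Call:
{"op": "carry_out", "data": {"targets": "1 0.002 0 0 0 0 0; 1 0.002 0 0 0 0 0; 0.5 0 0 0 0 0 0; 0.1 0 0 0 0 0 0; 0 0 0 0 0 0 0", "grip_force": 50}}

```text
time: 5.5
ee_pos: [614.3, 14.7, 58.2]
orientation: [[-0.002, 0.022, 1.0], [0.0, 1.0, -0.022], [-1.0, -0.0, -0.002]]
wrist_force: [-0.7, -0.1, 0.1]
gripper_width: 44.0
```

Call:
{"op": "carry_out", "data": {"targets": "0 0 0 0 0 0 0; 0 0 0 0 0 0 0; 0 0 0 0 0 0 0; 0 0 0 0 0 0 0"}}

```text
time: 5.9
ee_pos: [614.3, 14.7, 58.3]
orientation: [[-0.002, 0.022, 1.0], [0.0, 1.0, -0.022], [-1.0, 0.0, -0.002]]
wrist_force: [0.4, -0.3, -0.0]
gripper_width: -0.1
```

```bash
python3 - <<'E'
from h import *
st()
cv2.imwrite("pics/s4.png",camera("side")[:,:,::-1])
crop("pics/s4.png","pics/s4c.png",220,120,420,270)
E
```

```text
5.9 [614.2617  14.7203  58.267 ] -0.08532844963186334 [ 0.3653 -0.3096 -0.0316]
[[-0.0019  0.022   0.9998]
 [ 0.      0.9998 -0.022 ]
 [-1.      0.     -0.0019]] yaw -0.021951907625020306
4.0
```

View pics/s4c.png

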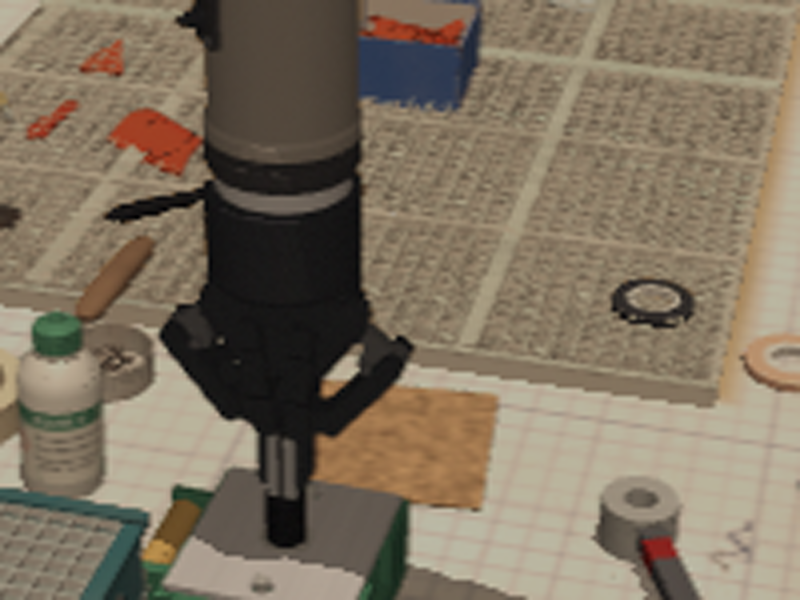

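```bash
python3 - <<'E'
from h import *
P=[[614.3,14.7,58.3],[614.3,14.7,77],[615,14.5,84],[615,14.5,54]]
print((proj("side",P)-[220,120])*4);print((proj("scene",P)-[210,150])*4)
cv2.imwrite("pics/s5.png",camera("scene")[:,:,::-1])
crop("pics/s5.png","pics/s5c.png",210,150,410,300)
cv2.imwrite("pics/w5.png",camera("wrist")[:,:,::-1])
E
```

```text
[[284.5225 528.4555]
 [284.2179 499.0697]
 [282.8888 487.4893]
 [283.3971 534.6951]]
[[389.052  322.33  ]
 [389.1091 299.5658]
 [390.2344 290.83  ]
 [390.1257 327.4012]]
4.0
```

View pics/s5c.png

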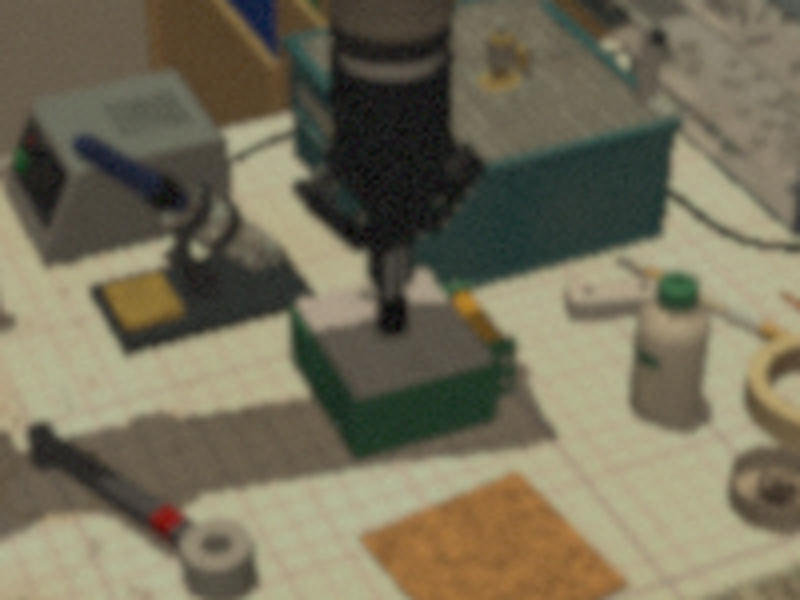

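View pics/w5.png

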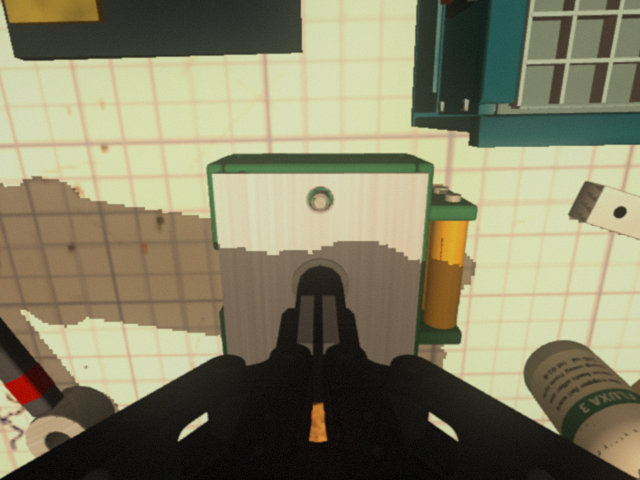

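Call:
{"op": "carry_out", "data": {"targets": "0 -0.01 0 0 0 0 0; 0 -0.015 0 0 0 0 0; 0 -0.015 0 0 0 0 0; 0 0 0 0 0 0 0; 0 0 0 0 0 0 0"}}

```text
time: 6.55
ee_pos: [615.0, 14.7, 99.4]
orientation: [[0.0, 0.022, 1.0], [0.0, 1.0, -0.022], [-1.0, 0.0, 0.0]]
wrist_force: [0.8, 0.5, -0.3]
gripper_width: 0.3
```

```bash
python3 - <<'E'
from h import *
st();p=read_state()["ee_pos"]
for n,o in(("side",(250,200)),("scene",(260,190))):
    cv2.imwrite(f"pics/{n}6.png",camera(n)[:,:,::-1])
    crop(f"pics/{n}6.png",f"pics/{n}6c.png",o[0],o[1],o[0]+80,o[1]+60)
    print(n,[(dz,((proj(n,[[p[0],p[1],p[2]+dz]])-o)*10)) for dz in(0,19,26)])
E
```

```text
6.55 [615.0298  14.7125  99.4075] 0.30449762161374133 [ 0.7572  0.5138 -0.2609]
[[ 0.0002  0.0218  0.9998]
 [ 0.0003  0.9998 -0.0218]
 [-1.      0.0003  0.0002]] yaw -0.021839837734655854
10.0
side [(0, array([[406.1212, 357.1954]])), (19, array([[405.2769, 279.2026]])), (26, array([[404.9615, 250.0624]]))]
10.0
scene [(0, array([[475.4879, 278.5417]])), (19, array([[475.6648, 218.1924]])), (26, array([[475.7309, 195.6525]]))]
```

View pics/side6c.png

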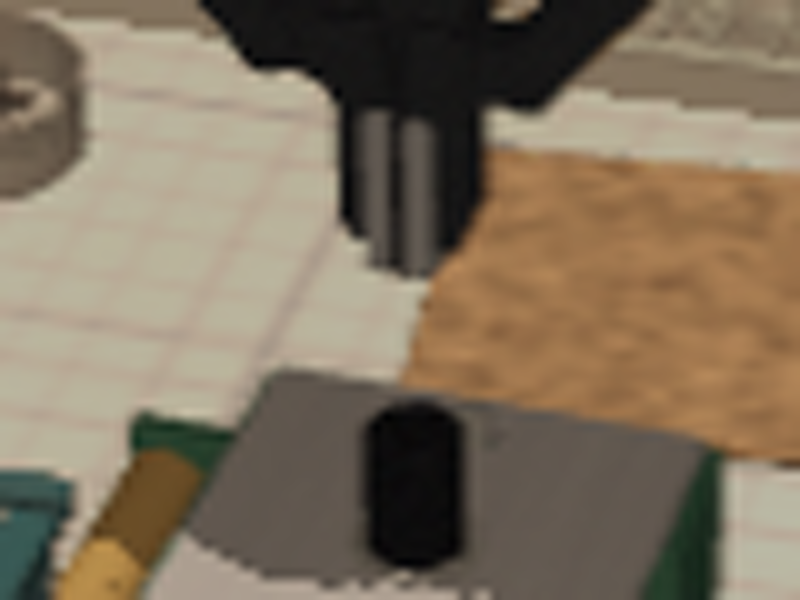

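View pics/scene6c.png

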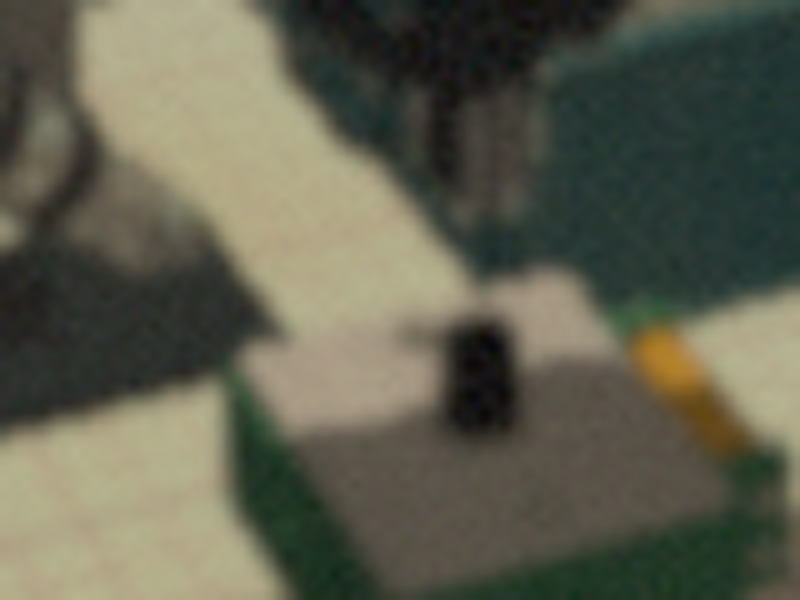

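```bash
python3 - <<'E'
from h import *
p=read_state()["ee_pos"]
for h in(16,19,22,25,28):
    print(h,(proj("side",[[p[0],p[1]+11,p[2]+h]])-(250,200))*10,(proj("scene",[[p[0],p[1]-11,p[2]+h]])-(260,190))*10)
print(camera_params("wrist")["pose"])
E
```

```text
16 [[395.4828 329.0429]] [[489.4197 255.8751]]
19 [[395.331  316.5841]] [[489.47   246.2527]]
22 [[395.1787 304.0844]] [[489.5204 236.5996]]
25 [[395.026  291.5437]] [[489.571  226.9156]]
28 [[394.8727 278.9617]] [[489.6218 217.2007]]
[[  0.9998  -0.0199  -0.0089 615.8967]
 [ -0.0216  -0.9514  -0.3071  94.1985]
 [ -0.0023   0.3072  -0.9516 266.7862]
 [  0.       0.       0.       1.    ]]
```

```bash
python3 - <<'E'
from h import *
p=read_state()["ee_pos"]
cv2.imwrite("pics/w6.png",camera("wrist")[:,:,::-1])
for h in(0,19,28): print(h,proj("wrist",[[p[0],p[1],p[2]+h],[p[0],p[1]+11,p[2]+h]]))
E
```

```text
0 [[318.2061 289.6264]
 [317.7043 268.0279]]
19 [[318.1417 308.7453]
 [317.583  285.1511]]
28 [[318.1061 319.3275]
 [317.5157 294.6587]]
```

View pics/w6.png

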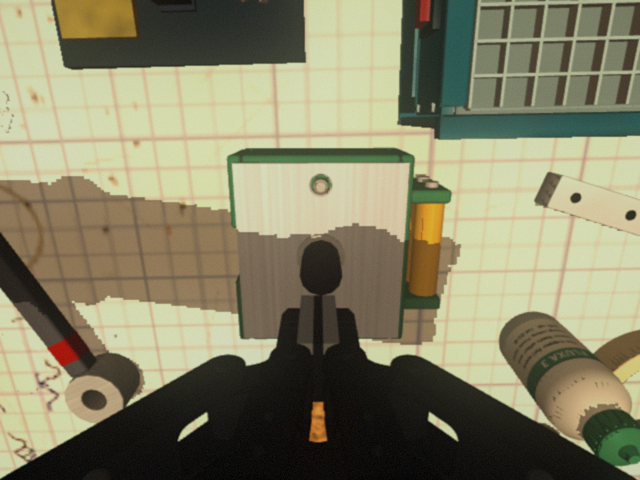

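Call:
{"op": "carry_out", "data": {"targets": "0.6 0 0 0 0 0 0; 0.6 0 0 0 0 0 0; 0.6 0 0 0 0 0 0; 0.6 0 0 0 0 0 0; 0.6 0.01 0 0 0 0 0"}}

```text
time: 7.2
ee_pos: [615.7, 14.5, 89.3]
orientation: [[0.001, 0.022, 1.0], [0.0, 1.0, -0.022], [-1.0, 0.0, 0.001]]
wrist_force: [0.9, 1.0, 0.2]
gripper_width: 51.4
```

Call:
{"op": "carry_out", "data": {"targets": "0.6 0.014 0 0 0 0 0; 0.6 0.014 0 0 0 0 0; 0.6 0.012 0 0 0 0 0; 0.6 0.008 0 0 0 0 0; 0.6 0.004 0 0 0 0 0"}}

```text
time: 7.7
ee_pos: [613.3, 14.8, 34.6]
orientation: [[-0.004, 0.022, 1.0], [-0.0, 1.0, -0.022], [-1.0, -0.0, -0.004]]
wrist_force: [-0.5, -0.7, -0.2]
gripper_width: 51.5
```

Call:
{"op": "carry_out", "data": {"targets": "0.6 0.003 0 0 0 0 0; 0.6 0 0 0 0 0 0; 0.6 0 0 0 0 0 0; 0.6 0 0 0 0 0 0"}}

```text
time: 8.1
ee_pos: [614.7, 14.7, 33.9]
orientation: [[-0.001, 0.022, 1.0], [0.0, 1.0, -0.022], [-1.0, 0.0, -0.001]]
wrist_force: [-0.8, -1.0, 0.1]
gripper_width: 51.0
```

```bash
python3 - <<'E'
from h import *
st();p=read_state()["ee_pos"]
for n,o in(("side",(250,200)),("wrist",(0,0))):
    cv2.imwrite(f"pics/{n}7.png",camera(n)[:,:,::-1])
crop(f"pics/side7.png",f"pics/side7c.png",250,200,330,260)
E
```

```text
8.1 [614.7245  14.7248  33.8692] 51.029147334337445 [-0.7929 -0.9977  0.1119]
[[-0.0007  0.0219  0.9998]
 [ 0.0001  0.9998 -0.0219]
 [-1.      0.0001 -0.0007]] yaw -0.02187094815369345
10.0
```

View pics/side7c.png

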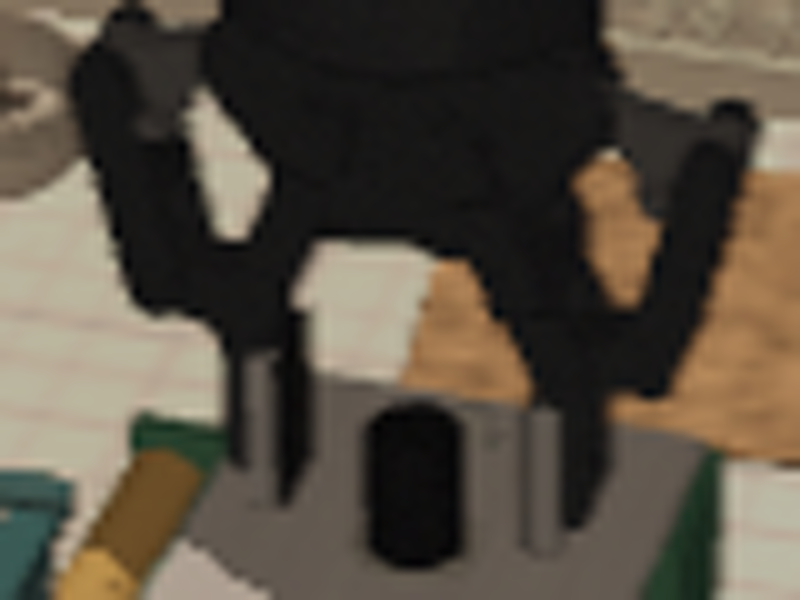

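View pics/wrist7.png

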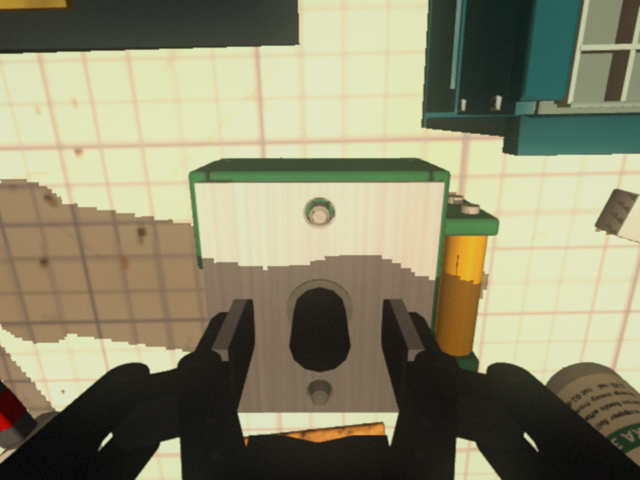

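Call:
{"op": "carry_out", "data": {"targets": "0.6 0.002 0 0 0 0 0; 0.2 0 0 0 0 0 0; 0.1 0 0 0 0 0 0; 0 0 0 0 0 0 0; 0 0 0 0 0 0 0", "grip_force": 60}}

```text
time: 8.7
ee_pos: [614.4, 14.7, 31.5]
orientation: [[-0.001, 0.022, 1.0], [0.0, 1.0, -0.022], [-1.0, 0.0, -0.001]]
wrist_force: [0.0, -0.4, 0.6]
gripper_width: 19.8
```

Call:
{"op": "carry_out", "data": {"targets": "0 0 0 0 0 0 0; 0 0 0 0 0 0 0; 0 0 0 0 0 0 0; 0 0 0 0 0 0 0"}}

```text
time: 9.1
ee_pos: [614.4, 14.7, 31.4]
orientation: [[-0.001, 0.022, 1.0], [0.0, 1.0, -0.022], [-1.0, 0.0, -0.001]]
wrist_force: [-0.4, 0.3, 1.8]
gripper_width: 20.0
```

Call:
{"op": "carry_out", "data": {"targets": "0 -0.004 0 0 0 0 0; 0 -0.008 0 0 0 0 0; 0 -0.012 0 0 0 0 0; 0 -0.016 0 0 0 0 0; 0 -0.016 0 0 0 0 0"}}

```text
time: 9.6
ee_pos: [613.7, 14.7, 88.3]
orientation: [[-0.003, 0.022, 1.0], [0.0, 1.0, -0.022], [-1.0, -0.0, -0.003]]
wrist_force: [0.9, 0.6, -1.2]
gripper_width: 19.8
```

Call:
{"op": "carry_out", "data": {"targets": "0 -0.01 0 0 0 0 0; 0 0 0 0 0 0 0; 0 0 0 0 0 0 0"}}

```text
time: 9.9
ee_pos: [614.0, 14.8, 97.2]
orientation: [[-0.002, 0.022, 1.0], [0.0, 1.0, -0.022], [-1.0, 0.0, -0.002]]
wrist_force: [0.3, 0.5, -2.4]
gripper_width: 19.8
```

```bash
python3 - <<'E'
from h import *
st()
for n in("side","wrist"):
    cv2.imwrite(f"pics/{n}8.png",camera(n)[:,:,::-1])
crop(f"pics/side8.png",f"pics/side8c.png",220,150,380,270)
E
```

```text
9.9 [613.9791  14.8096  97.1663] 19.80042859916909 [ 0.2857  0.54   -2.3951]
[[-0.0025  0.0219  0.9998]
 [ 0.0002  0.9998 -0.0219]
 [-1.      0.0002 -0.0025]] yaw -0.021858566810757766
5.0
```

View pics/side8c.png

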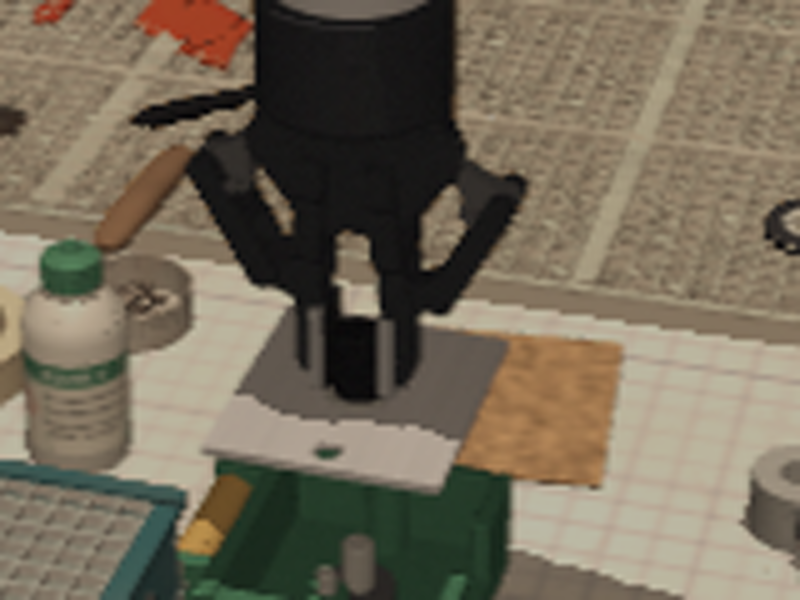

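View pics/wrist8.png

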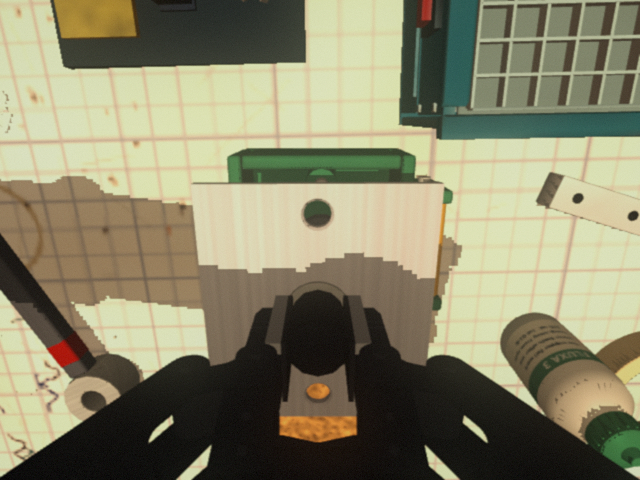

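```bash
python3 - <<'E'
from h import *
plan([601,-160.3,90],0.114,6)
E
```

```text
0.0010 -0.0292 -0.0014  -0.0226 -0.0007 -0.0001
0.0010 -0.0292 -0.0021  -0.0226 -0.0007 -0.0001
0.0010 -0.0292 -0.0027  -0.0226 -0.0007 -0.0001
0.0010 -0.0291 -0.0034  -0.0226 -0.0007 -0.0001
0.0010 -0.0290 -0.0041  -0.0226 -0.0007 -0.0001
0.0010 -0.0289 -0.0047  -0.0226 -0.0007 -0.0001
per row mm 29.298809938160147 rot 0.022651119487676466 total w [-0.1358 -0.0042 -0.0003]
```

Call:
{"op": "carry_out", "data": {"targets": "0 0 -0.02 -0.0015 -0.023 0 0; 0 0 -0.03 -0.002 -0.023 0 0; 0 0 -0.035 -0.003 -0.023 0 0; 0 0 -0.035 -0.003 -0.023 0 0; 0 0 -0.03 -0.004 -0.022 0 0"}}

```text
time: 10.5
ee_pos: [603.9, -137.8, 96.3]
orientation: [[-0.004, -0.092, 0.996], [-0.001, 0.996, 0.092], [-1.0, -0.0, -0.004]]
wrist_force: [1.2, -0.5, -2.1]
gripper_width: 19.8
```

Call:
{"op": "carry_out", "data": {"targets": "0 0 -0.017 -0.004 -0.022 0 0; 0 0 -0.008 0 0 0 0; 0 0 0 0 0 0 0; 0 0 0 0 0 0 0; 0 0 0 0 0 0 0"}}

```text
time: 11.0
ee_pos: [604.0, -158.2, 96.8]
orientation: [[-0.002, -0.117, 0.993], [0.002, 0.993, 0.117], [-1.0, 0.002, -0.002]]
wrist_force: [0.1, 0.1, -1.3]
gripper_width: 19.8
```

```bash
python3 - <<'E'
from h import *
st()
plan([601,-160.3,0],0.114,5)
for n in("wrist","scene"):
    cv2.imwrite(f"pics/{n}9.png",camera(n)[:,:,::-1])
np.save("w9.npy",camera_params("wrist")["pose"])
E
```

```text
11.0 [ 604.0215 -158.1518   96.8296] 19.76330315442944 [ 0.1301  0.1182 -1.2963]
[[-0.0023 -0.1169  0.9931]
 [ 0.0018  0.9931  0.1169]
 [-1.      0.0021 -0.0021]] yaw 0.11716624347927415
0.0194 -0.0004 -0.0006  0.0006 -0.0004 -0.0004
0.0194 -0.0004 -0.0006  0.0006 -0.0004 -0.0004
0.0194 -0.0004 -0.0006  0.0006 -0.0004 -0.0004
0.0194 -0.0004 -0.0006  0.0006 -0.0004 -0.0004
0.0194 -0.0004 -0.0006  0.0006 -0.0004 -0.0004
per row mm 19.380104822016218 rot 0.0008635903692523272 total w [ 0.0032 -0.0021 -0.0021]
```

View pics/wrist9.png

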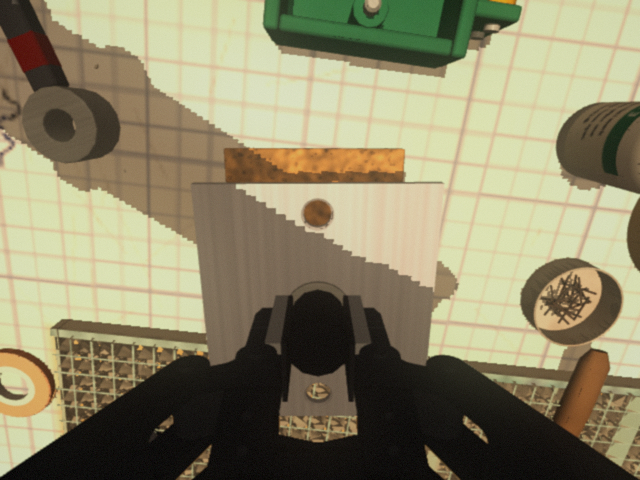

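Call:
{"op": "carry_out", "data": {"targets": "0 0.02 -0.002 -0.0025 0.003 -0.002 -0.002; 0 0.02 0 0 0 0 0; 0 0.02 0 0 0 0 0; 0 0.015 0 0 0 0 0; 0 0.01 0 0 0 0 0"}}

```text
time: 11.6
ee_pos: [600.7, -162.2, 10.8]
orientation: [[-0.001, -0.112, 0.994], [-0.001, 0.994, 0.112], [-1.0, -0.001, -0.001]]
wrist_force: [-0.4, -0.8, -2.1]
gripper_width: 20.2
```

Call:
{"op": "carry_out", "data": {"targets": "0 0.005 0 0 0 0 0; 0 0 0 0 0 0 0; 0 0 0 0 0 0 0; 0 0 0 0 0 0 0"}}

```text
time: 12.0
ee_pos: [602.1, -163.6, 8.3]
orientation: [[0.002, -0.111, 0.994], [-0.002, 0.994, 0.111], [-1.0, -0.002, 0.002]]
wrist_force: [0.6, -1.1, -1.3]
gripper_width: 20.0
```

```bash
python3 - <<'E'
from h import *
st()
plan([601,-160.3,-14],0.114,3)
for n in("wrist",):
    cv2.imwrite(f"pics/{n}10.png",camera(n)[:,:,::-1])
E
```

```text
12.0 [ 602.086  -163.6141    8.2883] 19.975224210474206 [ 0.6431 -1.0552 -1.3453]
[[ 0.0022 -0.1108  0.9938]
 [-0.0023  0.9938  0.1108]
 [-1.     -0.0025  0.0019]] yaw 0.11103693026132928
0.0074 0.0012 -0.0003  -0.0010 0.0006 0.0008
0.0074 0.0012 -0.0002  -0.0010 0.0006 0.0008
0.0074 0.0011 -0.0002  -0.0010 0.0006 0.0008
per row mm 7.519817884969753 rot 0.0014444755344008168 total w [-0.003   0.0019  0.0025]
```

View pics/wrist10.png

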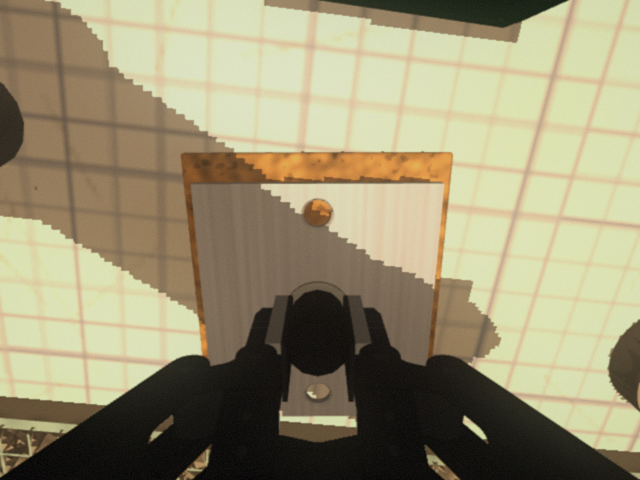

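Call:
{"op": "carry_out", "data": {"targets": "0 0.006 0.0015 -0.0005 -0.003 0.001 0.001; 0 0.006 0.0015 0 0 0.001 0.001; 0 0.005 0 0 0 0 0; 0 0.002 0 0 0 0 0; 0 0 0 0 0 0 0"}}

```text
time: 12.55
ee_pos: [599.8, -160.2, -12.5]
orientation: [[-0.003, -0.114, 0.993], [0.0, 0.994, 0.114], [-1.0, 0.001, -0.003]]
wrist_force: [1.0, 0.5, -1.5]
gripper_width: 20.1
```

Call:
{"op": "carry_out", "data": {"targets": "0 0 0 0 0 0 0; 0 0 0 0 0 0 0; 0 0 0 0 0 0 0"}}

```text
time: 12.85
ee_pos: [600.6, -160.5, -11.5]
orientation: [[-0.001, -0.114, 0.994], [-0.0, 0.994, 0.114], [-1.0, 0.0, -0.001]]
wrist_force: [-0.0, -0.3, -1.7]
gripper_width: 20.1
```

Down 3 mm more in small steps, watching the force.

Call:
{"op": "carry_out", "data": {"targets": "0 0.0015 0 0 0 0 0; 0 0.001 0 0 0 0 0; 0 0 0 0 0 0 0; 0 0 0 0 0 0 0; 0 0 0 0 0 0 0"}}

```text
time: 13.35
ee_pos: [600.3, -160.3, -14.3]
orientation: [[-0.002, -0.114, 0.993], [0.0, 0.993, 0.114], [-1.0, 0.0, -0.002]]
wrist_force: [-0.7, -0.8, -1.6]
gripper_width: 20.2
```

Call:
{"op": "carry_out", "data": {"targets": "0 0.001 0 0 0 0 0; 0 0 0 0 0 0 0; 0 0 0 0 0 0 0"}}

```text
time: 13.65
ee_pos: [600.5, -160.3, -14.6]
orientation: [[-0.002, -0.114, 0.993], [0.0, 0.993, 0.114], [-1.0, 0.0, -0.002]]
wrist_force: [-1.4, 0.9, 4.8]
gripper_width: 19.7
```

Call:
{"op": "carry_out", "data": {"targets": "0.35 0 0 0 0 0 0; 0.6 0 0 0 0 0 0; 0.6 0 0 0 0 0 0; 0.6 0 0 0 0 0 0; 0.6 -0.01 0 0 0 0 0"}}

```text
time: 14.15
ee_pos: [599.0, -159.8, -6.5]
orientation: [[-0.005, -0.114, 0.993], [0.001, 0.994, 0.114], [-1.0, 0.002, -0.005]]
wrist_force: [0.5, -0.2, 1.1]
gripper_width: 51.3
```

Call:
{"op": "carry_out", "data": {"targets": "0.6 -0.02 0 0 0 0 0; 0.6 -0.03 0 0 0 0 0; 0.6 -0.035 0 0 0 0 0; 0.6 -0.03 0 0 0 0 0; 0.6 -0.02 0 0 0 0 0"}}

```text
time: 14.65
ee_pos: [602.0, -161.1, 133.5]
orientation: [[0.003, -0.114, 0.994], [-0.001, 0.994, 0.114], [-1.0, -0.002, 0.003]]
wrist_force: [-0.1, -0.8, 0.9]
gripper_width: 51.3
```

```bash
python3 - <<'E'
from h import *
st()
for n in("wrist","side"):
    cv2.imwrite(f"pics/{n}11.png",camera(n)[:,:,::-1])
np.save("w11.npy",camera_params("wrist")["pose"])
E
```

```text
14.65 [ 601.9858 -161.1365  133.503 ] 51.33154199265974 [-0.0557 -0.789   0.9466]
[[ 0.0027 -0.1136  0.9935]
 [-0.0013  0.9935  0.1136]
 [-1.     -0.0016  0.0025]] yaw 0.1138012855654294
```

View pics/wrist11.png

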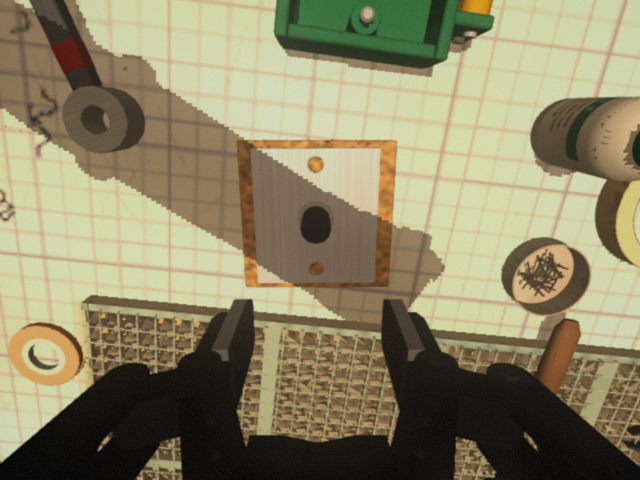

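```bash
python3 - <<'E'
from h import *
plan([429,-64.5,150],0.43,6);print(read_state()["qpos"])
E
```

```text
-0.0028 0.0194 -0.0270  -0.0527 0.0010 0.0007
-0.0028 0.0208 -0.0260  -0.0527 0.0010 0.0007
-0.0027 0.0221 -0.0248  -0.0527 0.0010 0.0007
-0.0027 0.0234 -0.0236  -0.0527 0.0010 0.0007
-0.0027 0.0246 -0.0224  -0.0527 0.0010 0.0007
-0.0026 0.0258 -0.0210  -0.0527 0.0010 0.0007
per row mm 33.380212349109584 rot 0.05268720396357593 total w [-0.316   0.0057  0.004 ]
[-0.1424  0.548   0.5835  1.4246 -0.3072  1.2532  0.5814]
```

Call:
{"op": "carry_out", "data": {"targets": "0.6 -0.003 0.019 -0.027 -0.053 0.001 0; 0.6 -0.003 0.021 -0.026 -0.053 0.001 0; 0.6 -0.003 0.022 -0.025 -0.053 0.001 0.001; 0.6 -0.003 0.023 -0.024 -0.053 0.001 0.001; 0.6 -0.003 0.025 -0.022 -0.052 0.001 0.001"}}

```text
time: 15.25
ee_pos: [453.1, -79.2, 144.6]
orientation: [[-0.01, -0.371, 0.929], [0.002, 0.929, 0.371], [-1.0, 0.005, -0.008]]
wrist_force: [-0.8, 1.0, 0.1]
gripper_width: 51.4
```

Call:
{"op": "carry_out", "data": {"targets": "0.6 -0.003 0.026 -0.021 -0.052 0 0; 0.6 0 0 0 0 0 0; 0.6 0 0 0 0 0 0; 0.6 0 0 0 0 0 0; 0.6 0 0 0 0 0 0"}}

```text
time: 15.75
ee_pos: [426.9, -64.2, 148.5]
orientation: [[-0.008, -0.416, 0.909], [0.001, 0.91, 0.416], [-1.0, 0.004, -0.007]]
wrist_force: [0.6, 0.1, -0.0]
gripper_width: 50.8
```

```bash
python3 - <<'E'
from h import *
st();print(read_state()["qpos"])
np.save("w12.npy",camera_params("wrist")["pose"])
for n in("wrist",):
    cv2.imwrite(f"pics/{n}12.png",camera(n)[:,:,::-1])
E
```

```text
15.75 [426.9412 -64.231  148.4998] 50.796449517212714 [ 0.5933  0.0577 -0.04  ]
[[-0.0075 -0.4157  0.9095]
 [ 0.0007  0.9095  0.4157]
 [-1.      0.0037 -0.0066]] yaw 0.4287231015649261
[-0.3831  0.1225  0.5434  1.9099 -0.0692  1.1351  0.6154]
```

View pics/wrist12.png

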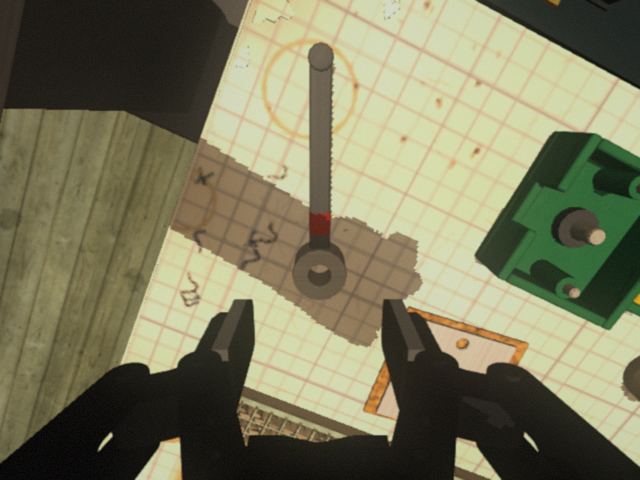

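```bash
python3 - <<'E'
from h import *
crop("pics/wrist12.png","pics/w12a.png",270,190,370,310)
crop("pics/wrist12.png","pics/w12b.png",290,30,350,75)
E
```

```text
5.0
13.333333333333334
```

View pics/w12a.png

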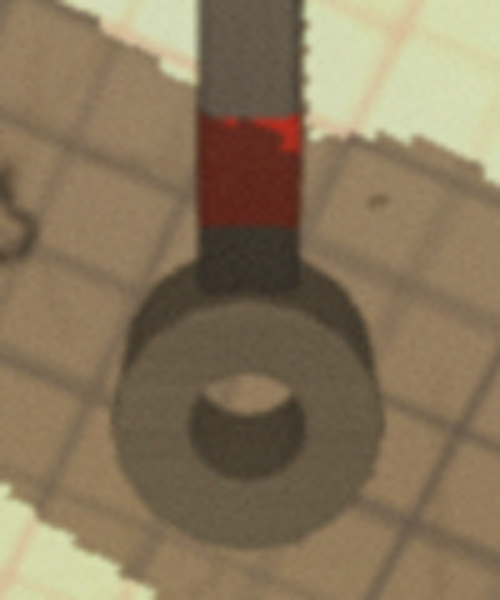

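View pics/w12b.png

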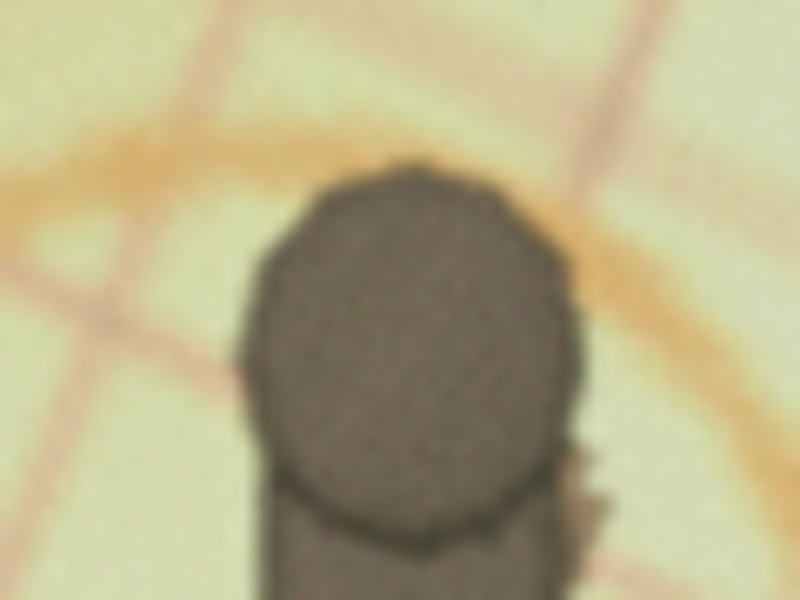

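```bash
python3 - <<'E'
from h import *
p=dict(camera_params("wrist"));p["pose"]=np.load("w12.npy")
f=lambda l,k,o,z:ray("wrist",(np.array([l],float)+.5)/k-.5+o,z,p)[0]
H=f((248,426),5,[270,190],30);F=f((412,358),800/60,[290,30],30);R=f((250,171),5,[270,190],26)
d=(F-H)[:2];L=np.linalg.norm(d);print(H,F,R,L,np.arctan2(d[1],d[0]),np.linalg.norm((R-H)[:2]))
print("bal",H[:2]+d/L*41.5)
# shaft top & pins
print(ray("wrist",[(597.5,237)],44,p),ray("wrist",[(572,292)],60,p))
E
```

```text
[ 445.2455 -102.6346   30.    ] [379.8089  41.9977  30.    ] [428.4328 -65.2714  26.    ] 158.74649891544357 1.9956727213294634 40.97166499667622
bal [428.1388 -64.8244]
[[614.9717  14.9011  44.    ]] [[610.9527 -27.1106  60.    ]]
```

```bash
python3 - <<'E'
from h import *
plan([428.3,-65,20],0.425,5)
E
```

```text
0.0257 -0.0004 0.0004  0.0007 -0.0014 -0.0008
0.0257 -0.0004 0.0003  0.0007 -0.0014 -0.0008
0.0257 -0.0003 0.0003  0.0007 -0.0014 -0.0008
0.0257 -0.0003 0.0003  0.0007 -0.0014 -0.0008
0.0257 -0.0003 0.0002  0.0007 -0.0014 -0.0008
per row mm 25.691723342372693 rot 0.0017337903965486752 total w [ 0.0037 -0.0068 -0.0039]
```

Call:
{"op": "carry_out", "data": {"targets": "0.6 0.02 0 0.0005 0.002 -0.004 -0.002; 0.6 0.03 -0.001 0.0005 0.002 -0.003 -0.002; 0.6 0.03 -0.001 0 0 0 0; 0.6 0.025 0 0 0 0 0; 0.6 0.015 0 0 0 0 0"}}

```text
time: 16.3
ee_pos: [426.6, -65.2, 26.5]
orientation: [[-0.003, -0.412, 0.911], [0.0, 0.911, 0.412], [-1.0, 0.001, -0.003]]
wrist_force: [-0.1, 0.1, 0.9]
gripper_width: 51.2
```

Call:
{"op": "carry_out", "data": {"targets": "0.6 0.01 0 0 0 0 0; 0.6 0.005 0 0 0 0 0; 0.6 0 0 0 0 0 0; 0.6 0 0 0 0 0 0; 0.6 0 0 0 0 0 0"}}

```text
time: 16.8
ee_pos: [428.6, -64.8, 14.4]
orientation: [[0.002, -0.413, 0.911], [0.001, 0.911, 0.413], [-1.0, -0.0, 0.003]]
wrist_force: [-0.6, 0.1, 0.7]
gripper_width: 51.6
```

```bash
python3 - <<'E'
from h import *
st()
plan([428.3,-65,-24],0.425,5)
for n in("wrist",):
    cv2.imwrite(f"pics/{n}13.png",camera(n)[:,:,::-1])
E
```

```text
16.8 [428.6158 -64.7692  14.3948] 51.5698005431268 [-0.6028  0.0682  0.7073]
[[ 0.0023 -0.4133  0.9106]
 [ 0.001   0.9106  0.4133]
 [-1.     -0.0001  0.0025]] yaw 0.42606041798920624
0.0077 -0.0000 -0.0001  0.0002 0.0005 0.0000
0.0077 -0.0000 -0.0001  0.0002 0.0005 0.0000
0.0077 -0.0000 -0.0001  0.0002 0.0005 0.0000
0.0077 -0.0000 -0.0001  0.0002 0.0005 0.0000
0.0077 -0.0000 -0.0001  0.0002 0.0005 0.0000
per row mm 7.679354390351557 rot 0.0005487911561374289 total w [0.0011 0.0025 0.0001]
```

View pics/wrist13.png

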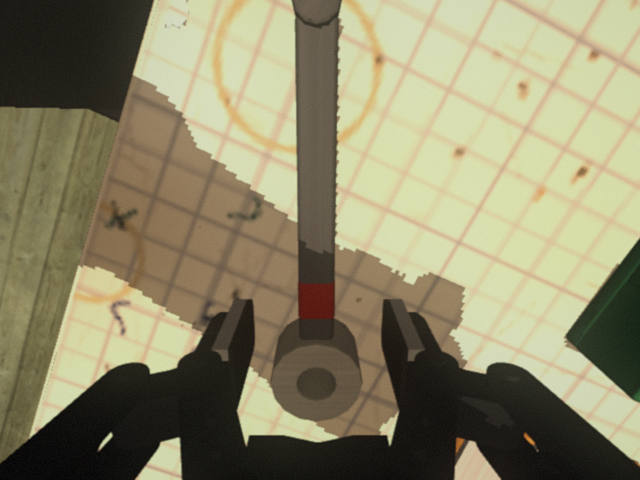

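Call:
{"op": "carry_out", "data": {"targets": "0.6 0.012 0 0 0 0.0015 0; 0.6 0.01 0 0 0 0 0; 0.6 0.007 0 0 0 0 0; 0.6 0.004 0 0 0 0 0; 0.6 0.002 0 0 0 0 0"}}

```text
time: 17.35
ee_pos: [427.0, -64.7, -22.2]
orientation: [[-0.002, -0.413, 0.911], [0.0, 0.911, 0.413], [-1.0, 0.001, -0.002]]
wrist_force: [0.7, -1.2, 0.5]
gripper_width: 50.9
```

Call:
{"op": "carry_out", "data": {"targets": "0.6 0.001 0 0 0 0 0; 0.6 0 0 0 0 0 0; 0.6 0 0 0 0 0 0; 0.6 0 0 0 0 0 0"}}

```text
time: 17.75
ee_pos: [427.9, -64.7, -22.2]
orientation: [[-0.0, -0.413, 0.911], [0.0, 0.911, 0.413], [-1.0, 0.001, -0.0]]
wrist_force: [0.3, -1.1, -0.8]
gripper_width: 51.1
```

```bash
python3 - <<'E'
from h import *
st()
for n in("wrist","side"):
    cv2.imwrite(f"pics/{n}14.png",camera(n)[:,:,::-1])
crop("pics/side14.png","pics/side14c.png",320,190,440,280)
E
```

```text
17.75 [427.8929 -64.6656 -22.1563] 51.08592296357061 [ 0.3226 -1.1383 -0.8178]
[[-0.0004 -0.4133  0.9106]
 [ 0.0004  0.9106  0.4133]
 [-1.      0.0005 -0.0003]] yaw 0.42606611845467507
6.666666666666667
```

View pics/wrist14.png

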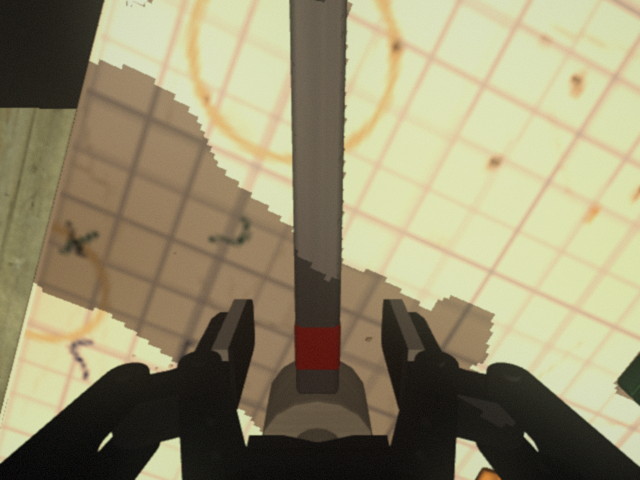

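View pics/side14c.png

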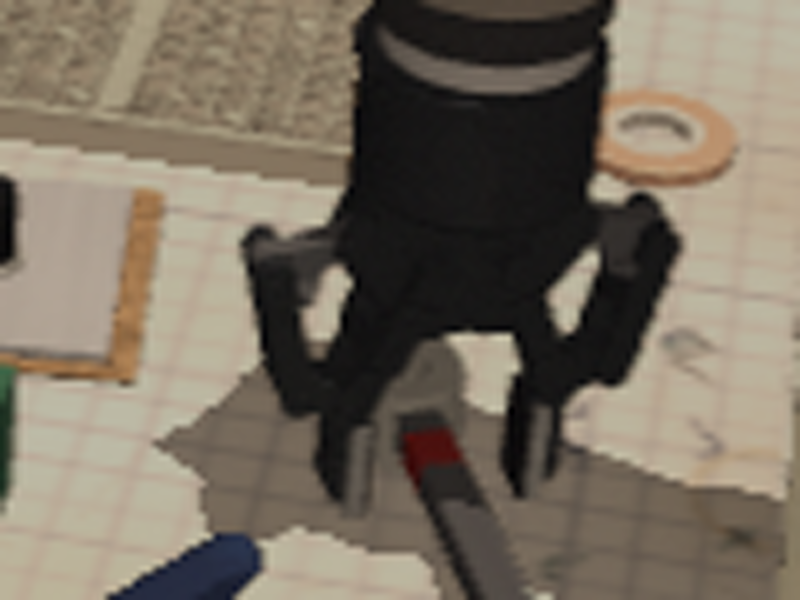

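Call:
{"op": "carry_out", "data": {"targets": "0.4 0.0015 0 0.0002 0 0 0; 0.2 0 0 0 0 0 0; 0 0 0 0 0 0 0; 0 0 0 0 0 0 0; 0 0 0 0 0 0 0", "grip_force": 80}}

```text
time: 18.35
ee_pos: [427.8, -64.5, -23.7]
orientation: [[-0.001, -0.413, 0.911], [0.001, 0.911, 0.413], [-1.0, 0.001, -0.001]]
wrist_force: [-1.9, -0.2, 3.3]
gripper_width: 14.6
```

Call:
{"op": "carry_out", "data": {"targets": "0 0 0 0 0 0 0; 0 0 0 0 0 0 0; 0 0 0 0 0 0 0; 0 0 0 0 0 0 0"}}

```text
time: 18.75
ee_pos: [427.8, -64.5, -23.7]
orientation: [[-0.001, -0.413, 0.911], [0.001, 0.911, 0.413], [-1.0, 0.001, -0.001]]
wrist_force: [-1.2, -0.3, 4.9]
gripper_width: 14.2
```

```bash
python3 - <<'E'
from h import *
st()
E
```

```text
18.75 [427.8009 -64.5042 -23.7492] 14.163902520270026 [-1.1591 -0.2723  4.9385]
[[-0.0011 -0.4133  0.9106]
 [ 0.0005  0.9106  0.4133]
 [-1.      0.0009 -0.0007]] yaw 0.4260398251030137
```

Call:
{"op": "carry_out", "data": {"targets": "0 -0.004 0 0 0 0 0; 0 -0.008 0 0 0 0 0; 0 -0.015 0 0 0 0 0; 0 -0.02 0 0 0 0 0; 0 -0.02 0 0 0 0 0"}}

```text
time: 19.25
ee_pos: [427.2, -64.7, 43.6]
orientation: [[-0.002, -0.413, 0.911], [0.0, 0.911, 0.413], [-1.0, 0.001, -0.002]]
wrist_force: [-0.9, -0.1, -3.3]
gripper_width: 14.4
```

Call:
{"op": "carry_out", "data": {"targets": "0 -0.02 0 0 0 0 0; 0 -0.015 0 0 0 0 0; 0 -0.008 0 0 0 0 0; 0 0 0 0 0 0 0; 0 0 0 0 0 0 0"}}

```text
time: 19.75
ee_pos: [427.3, -64.5, 85.5]
orientation: [[-0.002, -0.413, 0.911], [0.0, 0.911, 0.413], [-1.0, 0.001, -0.002]]
wrist_force: [-0.5, -0.1, -3.3]
gripper_width: 14.3
```

```bash
python3 - <<'E'
from h import *
st()
for n in("wrist","side"):
    cv2.imwrite(f"pics/{n}15.png",camera(n)[:,:,::-1])
crop("pics/side15.png","pics/side15c.png",320,170,440,260)
E
```

```text
19.75 [427.2708 -64.4544  85.549 ] 14.292850086021252 [-0.5208 -0.0551 -3.2586]
[[-0.0022 -0.4133  0.9106]
 [ 0.0005  0.9106  0.4133]
 [-1.      0.0013 -0.0018]] yaw 0.4261024762886963
6.666666666666667
```

View pics/side15c.png

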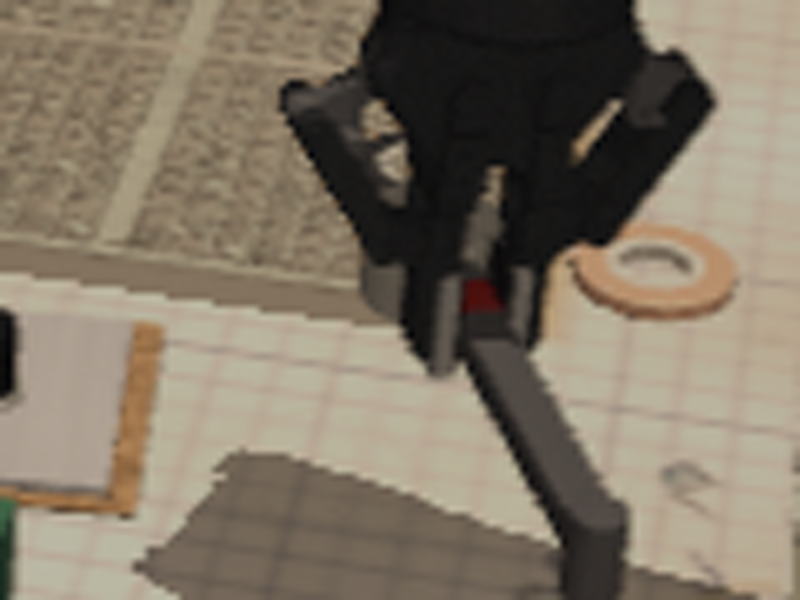

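View pics/wrist15.png

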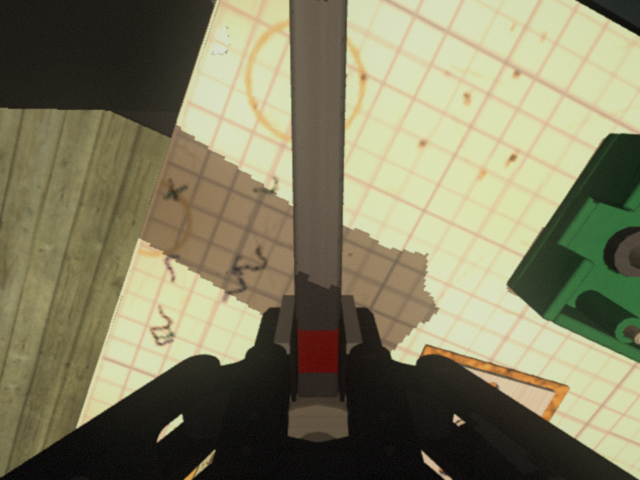

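```bash
python3 - <<'E'
from h import *
plan([573.4,15,85],1.548,10)
E
```

```text
-0.0000 0.0012 0.0166  -0.1122 -0.0002 -0.0003
-0.0000 -0.0007 0.0167  -0.1122 -0.0002 -0.0003
-0.0000 -0.0025 0.0165  -0.1122 -0.0002 -0.0003
-0.0000 -0.0044 0.0161  -0.1122 -0.0002 -0.0003
-0.0000 -0.0061 0.0155  -0.1122 -0.0002 -0.0003
-0.0000 -0.0078 0.0147  -0.1122 -0.0002 -0.0003
-0.0000 -0.0094 0.0137  -0.1122 -0.0002 -0.0003
-0.0000 -0.0109 0.0126  -0.1122 -0.0002 -0.0003
0.0000 -0.0123 0.0113  -0.1122 -0.0002 -0.0003
0.0000 -0.0134 0.0098  -0.1122 -0.0002 -0.0003
per row mm 16.6690142390668 rot 0.11220118269233788 total w [-1.122  -0.0017 -0.0031]
```

Call:
{"op": "carry_out", "data": {"targets": "0 0 0.0012 0.0166 -0.112 0 0; 0 0 -0.0007 0.0167 -0.112 0 0; 0 0 -0.0025 0.0165 -0.112 0 0; 0 0 -0.0044 0.0161 -0.112 0 0; 0 0 -0.0061 0.0155 -0.112 0 0"}}

```text
time: 20.35
ee_pos: [500.9, -24.5, 84.8]
orientation: [[-0.004, -0.836, 0.548], [0.0, 0.548, 0.836], [-1.0, 0.003, -0.002]]
wrist_force: [-0.3, -0.7, -3.7]
gripper_width: 14.8
```

Call:
{"op": "carry_out", "data": {"targets": "0 0 -0.0078 0.0147 -0.112 0 0; 0 0 -0.0094 0.0137 -0.112 0 0; 0 0 -0.0109 0.0126 -0.112 0 0; 0 0 -0.0123 0.0113 -0.112 0 0; 0 0 -0.0134 0.0098 -0.112 0 0"}}

```text
time: 20.85
ee_pos: [574.0, 15.1, 84.4]
orientation: [[-0.004, -1.0, 0.02], [0.0, 0.02, 1.0], [-1.0, 0.004, 0.0]]
wrist_force: [1.1, -0.9, -3.0]
gripper_width: 14.7
```

Call:
{"op": "carry_out", "data": {"targets": "0 0 0 0 0 0 0; 0 0 0 0 0 0 0; 0 0 0 0 0 0 0; 0 0 0 0 0 0 0"}}

```text
time: 21.25
ee_pos: [573.4, 14.0, 85.7]
orientation: [[-0.002, -1.0, 0.027], [-0.0, 0.027, 1.0], [-1.0, 0.002, -0.0]]
wrist_force: [-0.2, 0.3, -2.7]
gripper_width: 14.3
```

```bash
python3 - <<'E'
from h import *
st();print(read_state()["qpos"])
plan([573.4,15,61],1.548,4)
np.save("w16.npy",camera_params("wrist")["pose"])
for n in("wrist","side","scene"):
    cv2.imwrite(f"pics/{n}16.png",camera(n)[:,:,::-1])
crop("pics/side16.png","pics/side16c.png",250,170,410,290)
crop("pics/scene16.png","pics/scene16c.png",220,160,380,280)
E
```

```text
21.25 [573.4314  13.985   85.6716] 14.308585930484094 [-0.1635  0.2884 -2.6503]
[[-0.0023 -0.9996  0.0266]
 [-0.0001  0.0266  0.9996]
 [-1.      0.0023 -0.0002]] yaw 1.5442357647262537
[-0.2582  0.4583  0.2819  1.6227 -0.1396  1.0827  1.6063]
0.0062 0.0000 0.0003  -0.0009 -0.0001 -0.0006
0.0062 0.0000 0.0003  -0.0009 -0.0001 -0.0006
0.0062 0.0000 0.0003  -0.0009 -0.0001 -0.0006
0.0062 0.0000 0.0003  -0.0009 -0.0001 -0.0006
per row mm 6.1731118466558375 rot 0.001103518274165814 total w [-0.0038 -0.0002 -0.0023]
5.0
5.0
```

View pics/side16c.png

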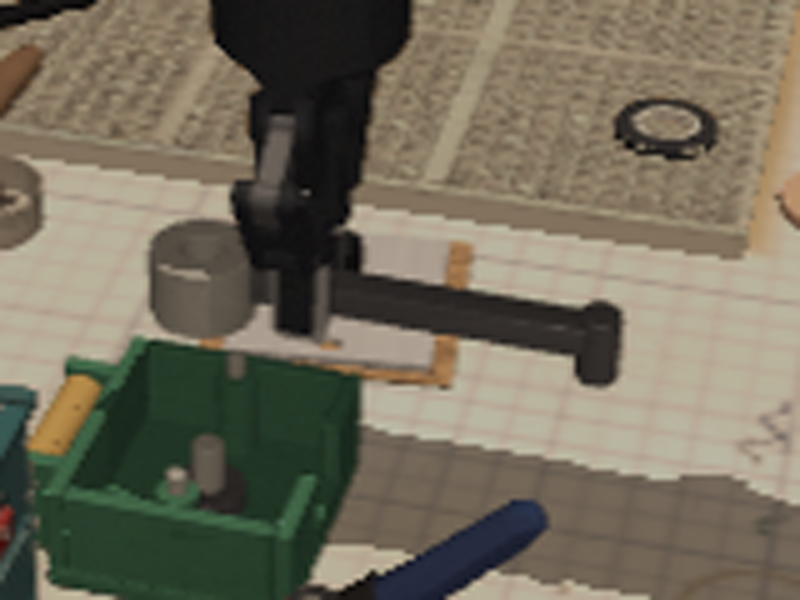

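View pics/scene16c.png

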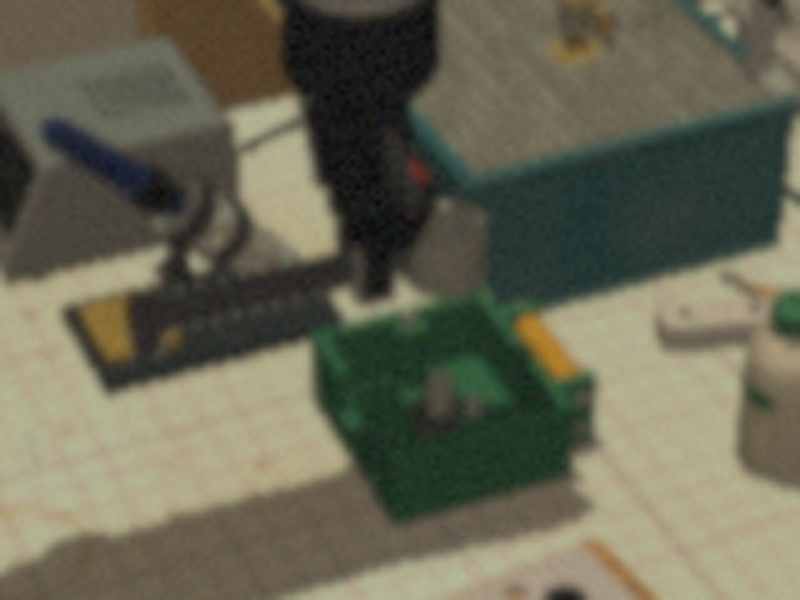

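View pics/wrist16.png

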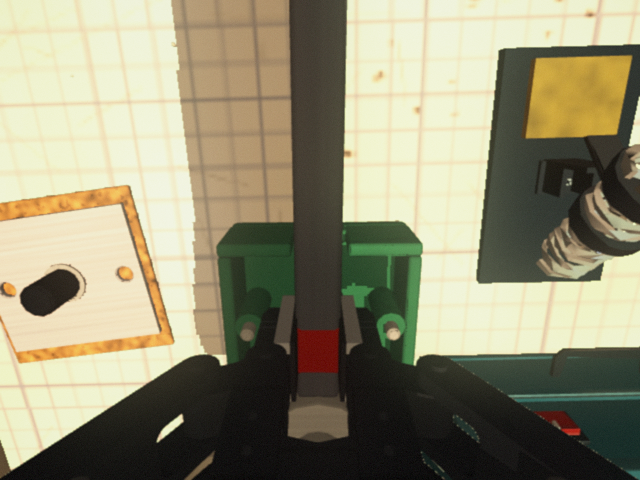

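Call:
{"op": "carry_out", "data": {"targets": "0 0.005 0 0.0004 -0.002 0 -0.001; 0 0.007 0 0.0003 -0.002 0 -0.001; 0 0.007 0 0.0003 0 0 0; 0 0.004 0 0 0 0 0; 0 0.0015 0 0 0 0 0"}}

```text
time: 21.9
ee_pos: [573.6, 15.8, 60.4]
orientation: [[-0.001, -1.0, 0.021], [0.0, 0.021, 1.0], [-1.0, 0.001, 0.0]]
wrist_force: [0.6, -0.1, -3.2]
gripper_width: 14.7
```

Call:
{"op": "carry_out", "data": {"targets": "0 0 0 0 0 0 0; 0 0 0 0 0 0 0; 0 0 0 0 0 0 0; 0 0 0 0 0 0 0; 0 0 0 0 0 0 0"}}

```text
time: 22.4
ee_pos: [574.6, 15.8, 61.7]
orientation: [[0.001, -1.0, 0.021], [0.0, 0.021, 1.0], [-1.0, -0.001, 0.0]]
wrist_force: [-0.4, -0.2, -2.4]
gripper_width: 14.4
```

```bash
cat > v.py <<'E'
from h import *
import sys
tag=sys.argv[1];hub=np.array([float(a) for a in sys.argv[2:5]]);yaw=float(sys.argv[5])
st();print(read_state()["joint_vel"])
t=np.linspace(0,2*np.pi,40)
c=np.array([np.cos(yaw),np.sin(yaw),0]);
for n,o in(("side",(260,190)),("scene",(240,170))):
    im=camera(n)[:,:,::-1].copy();k=6
    im=cv2.resize(im[o[1]:o[1]+100,o[0]:o[0]+130],None,fx=k,fy=k,interpolation=cv2.INTER_CUBIC)
    def d(P,col):
        q=((proj(n,P)-o+.5)*k-.5).astype(np.int32);cv2.polylines(im,[q[:,None]],False,col,1)
    ci=lambda ctr,r:np.c_[ctr[0]+r*np.cos(t),ctr[1]+r*np.sin(t),np.full(40,ctr[2])]
    for z in(0,30):
        d(ci(hub+[0,0,z],22),(0,0,255));d(ci(hub+160*c+[0,0,z],9),(0,0,255))
    d(ci(np.array([615,14.6,44.]),7),(255,0,255))
    for z in (50,):
        r=-.023;R=np.array([[np.cos(r),-np.sin(r)],[np.sin(r),np.cos(r)]])
        Q=np.array([[-52,-58],[52,-58],[52,58],[-52,58],[-52,-58]])@R.T+[615,14.6];d(np.c_[Q,np.full(5,z)],(255,255,0))
    cv2.imwrite(f"pics/{tag}_{n}.png",im)
E
python3 v.py v17 615 14.6 85 3.1186
```

```text
22.4 [574.6041  15.8472  61.7058] 14.38784213732714 [-0.4045 -0.1884 -2.3647]
[[ 0.0014 -0.9998  0.0207]
 [ 0.0003  0.0207  0.9998]
 [-1.     -0.0014  0.0004]] yaw 1.550049930984591
[-0.      0.0005 -0.0001  0.      0.0003  0.003  -0.0007]
```

View pics/v17_side.png

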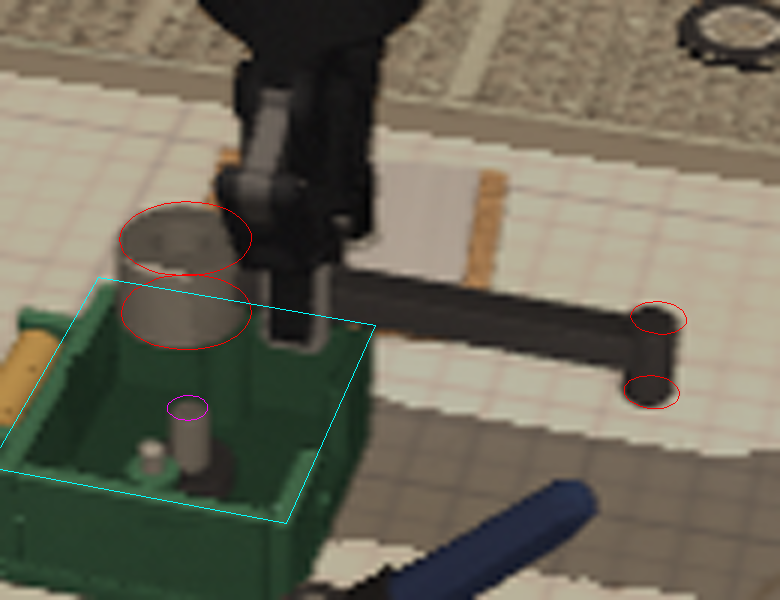

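View pics/v17_scene.png

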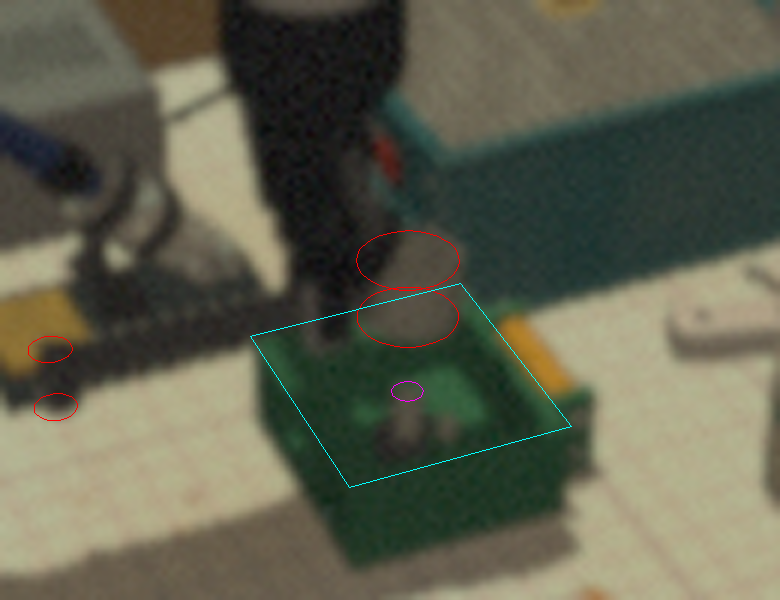

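Call:
{"op": "carry_out", "data": {"targets": "0 0 0.0006 -0.0003 0 0 0; 0 0 0.0005 -0.0002 0 0 0; 0 0 0 0 0 0 0; 0 0 0 0 0 0 0; 0 0 0 0 0 0 0"}}

```text
time: 23.0
ee_pos: [573.3, 15.4, 61.5]
orientation: [[0.001, -1.0, 0.021], [0.0, 0.021, 1.0], [-1.0, -0.001, 0.0]]
wrist_force: [-0.2, -0.7, -2.4]
gripper_width: 14.6
```

Call:
{"op": "carry_out", "data": {"targets": "0 0 0 0 0 0 0; 0 0 0 0 0 0 0; 0 0 0 0 0 0 0; 0 0 0 0 0 0 0; 0 0 0 0 0 0 0"}}

```text
time: 23.5
ee_pos: [573.3, 15.4, 61.5]
orientation: [[0.001, -1.0, 0.021], [0.0, 0.021, 1.0], [-1.0, -0.001, 0.0]]
wrist_force: [0.4, 0.2, -3.5]
gripper_width: 14.4
```

```bash
python3 v.py v18 615 14.6 85 3.1186; python3 - <<'E'
from h import *
p=dict(camera_params("wrist"))
cv2.imwrite("pics/w18.png",camera("wrist")[:,:,::-1])
crop("pics/w18.png","pics/w18c.png",270,290,370,365)
z=61.7+23.7+26
# arm edges / band
print(ray("wrist",[(318.5,352)],z,p),ray("wrist",[(318.5,20)],z,p))
E
```

```text
23.5 [573.2861  15.3709  61.4525] 14.4336643047139 [ 0.4031  0.1695 -3.496 ]
[[ 0.0009 -0.9998  0.0207]
 [ 0.0003  0.0207  0.9998]
 [-1.     -0.0009  0.0003]] yaw 1.5501069487158343
[-0.0009  0.0006  0.0001 -0.     -0.001  -0.0009 -0.0002]
8.0
[[574.6451  16.4069 111.4   ]] [[470.5196  18.4706 111.4   ]]
```

View pics/w18.png

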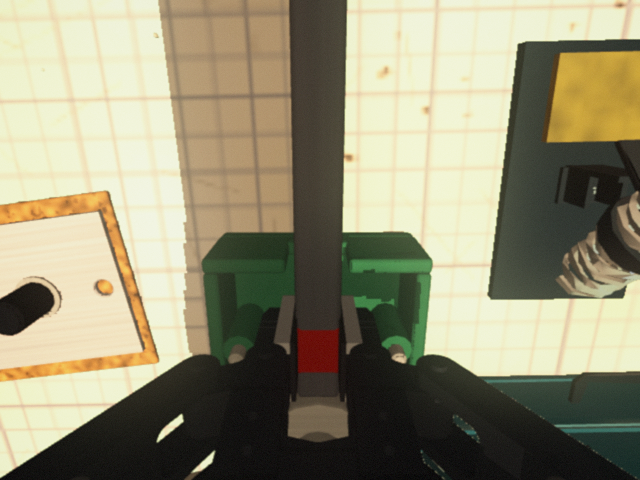

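View pics/v18_side.png

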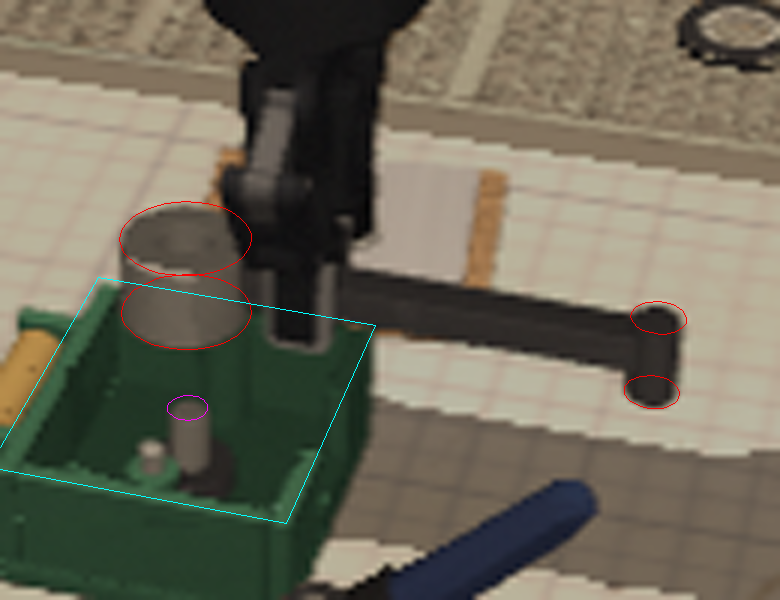

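```bash
python3 - <<'E'
from h import *
p=dict(camera_params("wrist"))
print(ray("wrist",[(237,354),(399,354)],60,p), ray("wrist",[(204,268),(433,268)],50,p))
crop("pics/w18.png","pics/w18d.png",190,220,450,370)
# arm edges at top
im=cv2.imread("pics/w18.png").astype(int).sum(2)
for v in(20,100,180,260): 
    r=im[v,270:370]; print(v,r[::4])
E
```

```text
[[609.6478 -25.4872  60.    ]
 [611.2837  56.4942  60.    ]] [[566.5361 -40.2619  50.    ]
 [568.8316  73.4843  50.    ]]
3.076923076923077
20 [432 431 425 387 422 159 165 189 179 188 176 177 183 193 185 200 206 211
 204 356 690 691 657 677 692]
100 [437 430 431 436 392 402 178 188 184 177 176 181 181 199 196 198 199 210
 207 667 685 687 653 681 690]
180 [430 436 429 436 423 405 167 185 173 178 182 186 188 194 191 207 213 210
 200 689 688 686 652 687 690]
260 [160 147 148 129 107 142 114 145 154 152 153 153 161 165 161 162 153 158
 218 158 170 255 265 254 257]
```

View pics/w18d.png

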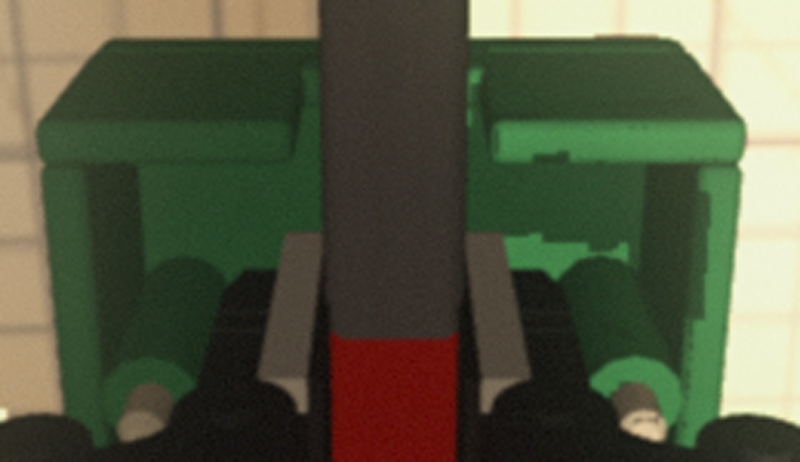

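View pics/v18_scene.png

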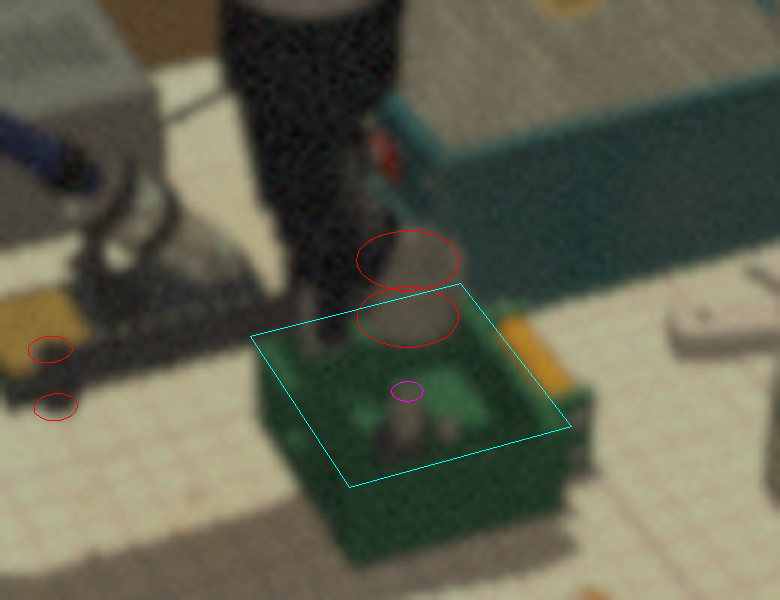

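```bash
python3 - <<'E'
from cell import *
s=read_state();print(s["time"],s["ee_pos"],s["joint_vel"],s["gripper_width"]);print(job_done())
E
```

```text
23.65 [573.33838599  15.34540305  61.47730452] [ 0.00058413  0.00211369 -0.00042423  0.00055919 -0.00109623  0.00116636
 -0.00038833] 14.244881428721532
the job is handed in; nothing more can be done
None
```

I finished both parts and handed the job in at 23.65 s on the robot's clock. The cover lies flat and knob up in the middle of the mat. The lever is still in the gripper, held over the crimper.

- **Cover:** my last clear view of it, after I let go, showed it flat and knob up, with an even cork border.
- **Lever:** it is gripped at the red band. It is level, to within about 1 mrad on the tool reading. Its underside is at about z = 85 mm, roughly 35 mm above the rim and 25 mm above the pins.
- **Alignment:** seen from the side camera and the wrist, the hub is over the shaft to about 1 mm and the arm runs centrally over the notch. The arm was still, and the wrist felt only the lever's weight, about 3 N.

**What disagreed:**
- **TCP reading:** my first close on the knob caught nothing, just above it. The camera views showed the real fingertips about 28 mm behind the reported TCP. I allowed for that in every grasp and placing afterwards.
- **Grip widths:** the gripper read about 2 mm less than the true sizes (20 for the 22 mm knob, 14.3 for the 16 mm arm).
- **Band position:** the last wrist check of the red band was about 1 mm off the TCP-based estimate. That is within the calibration.
- **Scene camera:** it was too blurred to check alignment better than about 2 mm.

I saw no sign that the other things on the table were moved, but I did not measure them again at the end.

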